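Latch the sliding lid of a nozzle storage chamber tight on its seal

TASK

The sliding lid of the nozzle storage chamber stands ajar. Take the draw latch's wire loop by its ball knob, feel gently for the notch of the keeper on the lid without leaning on it, and hook the loop down behind the keeper's post; then swing the lever over and press it fully down so that it snaps past centre and pulls the lid tight on its rubber seal. Go easy on the latch, leave the things standing around where they are, and let go at the end.

Things in the scene. Friction and masses are not known exactly. Their poses are not given: they have to be found in the camera images.
- pivot (a point): Middle of the lever's hinge axis, 79 mm above the deck, fixed to the chamber. x level, from latch to keeper, along the lid's travel; y along the latch's hinges; z up. Cheeks at the axle reach 8 mm above it, |x| 13, |y| 15 mm.
- lever: Metal lever of the latch: flat handle 22 mm wide, 5 mm thick, reaching 70 mm from the hinge axis. Origin on the axis, x along the handle to its end, z across its thickness. Stays where it is left (0.013 N m friction). Shutting it on the seal takes under 10 N at its end; never push it with more than 25 N.
- lever_angle (a joint): Lever angle, rad: handle's elevation above the pivot's +x direction minus 0.611. 0 = open, leaning to the keeper; 0.96 = upright; 2.67 = stop, shut: pressed down on the side away from the keeper, its end 8 deg below level. With the loop hooked it passes dead centre at about 2.3, then snaps and stays shut.
- handle_end (a point): Middle of the lever's free end, 70 mm from the hinge axis.
- bail: Wire loop: two 5 mm rods 37 mm apart, 70 mm long, hinged to the lever 14 mm out along the handle from the lever's axis, joined at the end by a cross bar with a black ball knob on a stem. Origin at its hinge, x to the bar, z to the knob. Stays where left (0.012 N m), rides up with the lever unless drawn under the hook post's lip. With the lever turning, the bar moves freely in the x-z plane.
- bail_angle (a joint): Loop angle against the lever, rad; lever_angle + bail_angle = elevation of the rods above level (cross bar end up is positive).
- bar (a point): Middle of the loop's cross bar (5 mm thick, 37 mm long along y), the part that drops into the keeper's notch. Until lever_angle passes 1.4 the loop must not bear on the keeper or lid with more than 15 N (rigid: lowering it 1 mm too far already gives about 15 N).
- nozzle: Bystander: loose brass nozzle standing on the deck, 34 mm across, 78 mm high; origin under its centre. Leave it where it is.
- cup: Bystander: loose clear cup, 72 mm across, 50 mm high; origin under its centre. Leave it where it is.
- jar: Bystander: loose white jar with black cap, 48 mm across, 60 mm high; origin under its centre. Leave it where it is.
- knob (a point): Centre of the black ball knob, 16 mm across, 25 mm from the cross bar's axis along the loop's z, on a 5 mm stem. Made to be pinched from above, fingers closing along y; the loop can then turn about y within the fingers.
- chamber: Fixed aluminium trough with the latch, and the grey sliding lid (160 x 112 x 12 mm, clear window) on top, which carries the steel keeper at its end near the latch. Origin on the deck under the pivot, axes as pivot. Reaches x -95 to 220, |y| to 70 mm; its top and the lid's are 65 mm high; 5 mm rails on top at |y| 54 to 70, x over 30. The lid slides in x with 4 N friction.
- notch_shut (a point): Fixed point, 65.7 mm in x from pivot: where the middle of the keeper's notch would be, at cross bar axis height (2.5 mm over the lid top), if the lid just touched its seal. The lid stands ajar by 2 to 10 mm (not measured: feel or look), so the notch is that much further in x. The handle shut draws the bar to 10 mm short of this point.
- keeper_top (a point): Fixed point 10 mm over notch_shut (where the notch's mouth would be with the lid just touching). Keeper, in x from the notch's middle: mouth 8 mm wide (bar 5); latch side hook post, 12.6 mm over the lid top, lip at -4, leaning 25 deg over the notch, so the pulled bar rests at -5.7; far side a lower back stop, 6 mm over the lid top, x +4 to +10. Both forked for the stem, |y| 5 to 13.
- seal_squeeze (a joint): How far the lid presses the rubber seal in, m; 0 while the lid is ajar. The seal is a black strip across the end of the lid's opening near the latch, and pushes back with 7 N per mm. Latched tight it is about 0.004.

How it is judged:
By the outcome, as a careful person would: the job done as asked, in the order asked, and still so for the second after the job is handed in, with the robot touching nothing.
It also fails if it takes over 72 s, if anything falls off the work surface, if the arm or the gripper's body presses on something with over 40 N, if the wrist force passes 120 N, or if a joint passes its speed limit or range.

ROBOT

A 6-joint arm with a two-finger parallel gripper is mounted at the origin on the work surface. World frame = base frame: x ahead of the robot, y to its left, z up, the work surface at z = 0. Lengths are in m, angles in rad, forces in N, time in s.
With the tool pointing down it reaches from about 0.25 to 0.725 m from the base axis. Payload 4 kg.
Tool frame: the origin (TCP) lies on the centre line of the jaws, within the pads' length; the fingertips stand 11 mm ahead of it and the grasp point (between the pads) lies 8 mm behind it (bot.nose_length is the distance from the TCP to the fingertips, in m); z points along the fingers, y is the direction in which the jaws open and shut (so a half turn about z gives the same grasp; the last joint's range is limited). The gripper opens to 85 mm and grips with 20 to 120 N. Pads are 22 mm wide; open, the fingers measure 114 mm over their backs; the gripper's body (76 mm by 85 mm) begins 54 mm behind the grasp point. The pads swing forward as they close: fully open they stand 13 mm farther back than shut.
Start: joints at [0, 0.241, 0.005, 1.335, 0, 1.571], TCP at [0.5, -0, 0.242] pointing down, gripper open.
Joint ranges: [-2.72, 2.72], [-1.05, 1.87], [-1.09, 1.28], [-1.99, 2.15], [-1.42, 1.44], [-3.14, 3.14]. Speed limits (rad/s): [2.79, 2.79, 3.14, 3.14, 3.14, 3.14].

INTERFACE

Orientations are given as a unit quaternion [x, y, z, w].
In Python, from workcell import bot gives the robot as it stands.
- The arm moves only by the tool play_rows, never from a script. Its argument "plan" is one flat list of numbers, 6 for each row, row after row: the shift along the tool's x, y, z in mm, then the turn, a rotation vector about the tool's x, y, z in rad. A call has 1 to 20 rows; each row shifts and turns the commanded pose from where the row before left it, along the tool's axes as they then stand; what a row does not reach is not made up. A row lasts 1/8 s, in which the tool goes at most 62.5 mm and 10.7 degrees, less where a joint would pass 70% of its speed; a pose out of reach is approached as far as the arm can. A call with a gripper value outside its range is refused whole. "hand" is the opening in per cent of the stroke, from 0 (shut) to 100 (fully open), set as the call begins (left out, the last holds). The fingers move at their own pace and stop on an object; the grip force is fixed at half the most. Time passes only in rows, so rows that do not move let the fingers close. It gives the time, the measured TCP pose, the force and the opening at its end, in the units of the state.
- bot.get_obs(): the state, without advancing time (a new reading comes with each control period).
- bot.camera(name): name is "scene" or "side" or "wrist"; returns a dict with "frame" (384x512x3 uint8, blue, green, red), "range_z" (384x512 float32, m along the optical axis (not along the pixel's ray), 0 where there is no reading), "K" (3x3 intrinsics, pixels), "dist" ([k1, k2, p1, p2, k3] as OpenCV has them; the pictures are not rectified), "cam_to_world" (4x4, takes a point from camera to world coordinates). Camera axes: x right, y down, z forward; pixel columns grow to the right and rows downward; lengths in m; the calibration is good to about 2 mm. A picture is of the moment at which its call begins.
- bot.job_done(): hands the job in, once; it reports no verdict.
Trained networks look in the newest picture that a camera, given by its name, has taken for a name from the list of things; names that differ only in an ending like _2 or _b are one class to them, and where a whole thing is asked for, a point or a joint stands for the part that bears it (a point fixed in the world has none). Each returns a list of dicts, best first, with "p" (0 to 1); they miss things now and then, are a little off and sometimes report something else, mostly with a low value. They report only what shows in the picture. A call takes as long as a camera call.
- bot.outline_of(query, camera): "mask" (384x512 bool, what is visible of it) and "point" ([row, column] in pixels, amid what is visible of it).
The state is a dict: "clock": time; "joint_pos": joint angles; "joint_vel": joint speeds; "tau": joint torques, N m; "eef_pos": TCP position; "tool_rot": TCP orientation; "ft_force": force on the tool from outside, world axes, zero at the start; "ft_torque": the same for the moment, N m; "grip_width": finger opening in m.
Only numpy, scipy, OpenCV 4.12 (cv2) and the standard library are available. Lean on these libraries where they do the work, as an engineer would, in place of code of your own. Each camera call takes 0.05 s, during which the arm holds its last target.

## Working session

There is one attempt and no reset: what is moved stays moved. The work goes in short steps, Python scripts to look and compute and a tool call to move; the robot and the scene stay as the last step left them, time stands still between calls to the robot, and variables do not carry over. Pictures are saved under pics/ and viewed, and the job is handed in when it is done.

Besides the shell and the picture viewer there is one more tool, called as name(argument=value, ...), one argument or row to a line, values as JSON. play_rows: Moves the arm, as the interface text tells. Its arguments: {"type":"object","properties":{"plan":{"type":"array","items":{"type":"number"}},"hand":{"type":"number"}},"required":["plan"]}

```bash
mkdir -p pics; ls
python3 - <<'E'
from workcell import bot
import cv2,numpy as np,pickle
o=bot.get_obs();print({k:np.round(v,3) for k,v in o.items()})
D={}
for n in ["scene","side","wrist"]:
    c=bot.camera(n);D[n]=c;cv2.imwrite(f"pics/{n}0.png",c["frame"]);print(n,np.round(c["K"],1).tolist(),np.round(c["dist"],3),np.round(c["cam_to_world"],3).tolist())
    for q in ["lever","bail","knob","nozzle","cup","jar","chamber"]:
        r=bot.outline_of(q,n)
        print(q,[(round(x["p"],2),np.round(x["point"]).tolist(),int(x["mask"].sum())) for x in r[:2]])
pickle.dump(D,open("d0.pkl","wb"))
E
```

```text
pics
{'clock': np.float64(0.0), 'joint_pos': array([0.   , 0.241, 0.004, 1.335, 0.   , 1.571]), 'joint_vel': array([-0.001,  0.001,  0.001,  0.001, -0.   ,  0.001]), 'tau': array([ 1.0000e-03, -3.7232e+01,  2.5241e+01,  1.7000e-02,  0.0000e+00,
        0.0000e+00]), 'eef_pos': array([0.499, 0.   , 0.241]), 'tool_rot': array([ 0.707,  0.707, -0.001, -0.001]), 'ft_force': array([-0.281, -0.375,  0.471]), 'ft_torque': array([-0.049, -0.016,  0.057]), 'grip_width': np.float64(0.086)}
scene [[363.5, 0.0, 258.5], [0.0, 363.5, 185.3], [0.0, 0.0, 1.0]] [-0.013  0.     0.     0.     0.   ] [[0.217, 0.863, -0.457, 0.873], [0.976, -0.186, 0.112, -0.059], [0.012, -0.47, -0.883, 0.663], [0.0, 0.0, 0.0, 1.0]]
lever [(0.97, [163.0, 275.0], 423)]
bail [(0.78, [166.0, 272.0], 184), (0.51, [204.0, 268.0], 11977)]
knob [(0.69, [168.0, 273.0], 174), (0.66, [134.0, 219.0], 645)]
nozzle [(0.77, [198.0, 352.0], 439)]
cup [(0.63, [188.0, 185.0], 1208)]
jar []
chamber [(0.72, [204.0, 273.0], 12140)]
side [[491.5, 0.0, 256.5], [0.0, 491.5, 180.8], [0.0, 0.0, 1.0]] [-0.184  0.     0.     0.     0.   ] [[0.765,
[... 181 characters left out ...]
), (0.68, [169.0, 245.0], 179)]
knob [(0.58, [168.0, 248.0], 144)]
nozzle [(0.79, [151.0, 217.0], 382)]
cup [(0.6, [268.0, 292.0], 1480)]
jar [(0.56, [275.0, 201.0], 882), (0.22, [166.0, 249.0], 259)]
chamber [(0.9, [206.0, 246.0], 12694)]
wrist [[298.0, 0.0, 256.4], [0.0, 298.0, 198.1], [0.0, 0.0, 1.0]] [0.018 0.    0.    0.    0.   ] [[1.0, -0.0, 0.0, 0.5], [-0.0, -0.953, -0.302, 0.078], [0.0, 0.302, -0.953, 0.375], [0.0, 0.0, 0.0, 1.0]]
lever [(0.63, [128.0, 304.0], 2895)]
bail [(0.91, [140.0, 340.0], 1471)]
knob [(0.69, [145.0, 342.0], 1331)]
nozzle []
cup [(0.75, [263.0, 282.0], 2837)]
jar [(0.6, [194.0, 178.0], 1704), (0.17, [104.0, 310.0], 439)]
chamber [(0.81, [130.0, 317.0], 42938)]
```

View pics.

View pics/scene0.png

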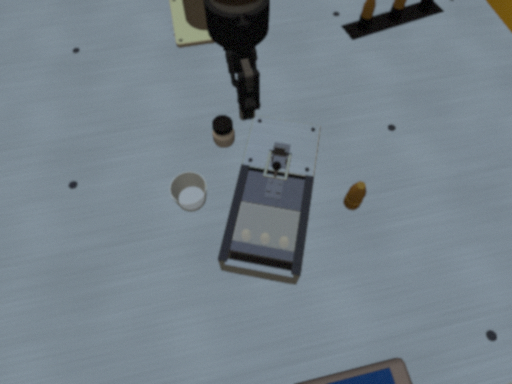

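View pics/side0.png

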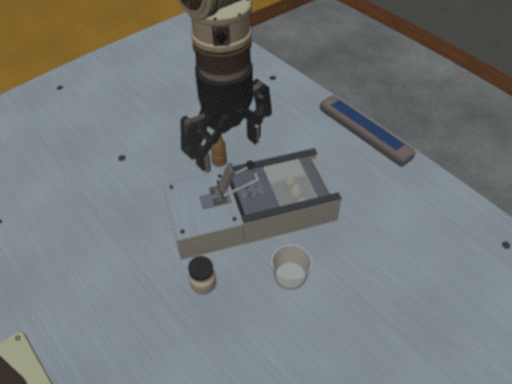

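View pics/wrist0.png

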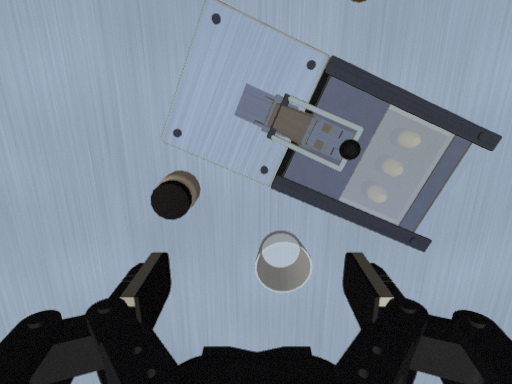

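```bash
cat > h.py <<'E'
import cv2,numpy as np,pickle
def cloud(c):
    K,d=c["K"],c["dist"];h,w=c["range_z"].shape
    u,v=np.meshgrid(np.arange(w),np.arange(h))
    n=cv2.undistortPoints(np.stack([u,v],-1).reshape(-1,1,2).astype(np.float64),K,np.array(d)).reshape(h,w,2)
    z=c["range_z"].astype(float)
    P=np.dstack([n[...,0]*z,n[...,1]*z,z])
    T=c["cam_to_world"];P=P@T[:3,:3].T+T[:3,3];P[z<=0]=np.nan
    return P
def proj(c,X):
    T=np.linalg.inv(c["cam_to_world"]);X=np.atleast_2d(X)@T[:3,:3].T+T[:3,3]
    return cv2.projectPoints(X.reshape(-1,1,3),np.zeros(3),np.zeros(3),c["K"],np.array(c["dist"]))[0].reshape(-1,2)
E
python3 - <<'E'
from h import *
D=pickle.load(open("d0.pkl","rb"))
for n in ["scene","side","wrist"]:
    c=D[n];P=cloud(c);z=P[...,2]
    near=(P[...,0]>.4)&(P[...,0]<1)&(abs(P[...,1])<.35)
    for lo,hi in [(-.01,.01),(.055,.067),(.067,.076)]:
        s=near&(z>lo)&(z<hi);print(n,lo,s.sum(),np.round(np.nanmedian(z[s]),4))
    m=(near&(z>.056)&(z<.078)).astype(np.uint8)
    m=cv2.morphologyEx(m,cv2.MORPH_OPEN,np.ones((3,3)))
    k,l,st,_=cv2.connectedComponentsWithStats(m);i=1+st[1:,4].argmax()
    q=P[l==i]; r=cv2.minAreaRect(q[:,:2].astype(np.float32));print(n,len(q),r,cv2.boxPoints(r).round(4).tolist())
f=D["wrist"]["frame"]
cv2.imwrite("pics/wz.png",cv2.resize(f[0:260,150:510],None,fx=2.2,fy=2.2,interpolation=cv2.INTER_CUBIC))
f=D["side"]["frame"]
cv2.imwrite("pics/sz.png",cv2.resize(f[130:260,150:350],None,fx=4,fy=4,interpolation=cv2.INTER_CUBIC))
E
```

```text
scene -0.01 80016 0.0009
scene 0.055 7538 0.0651
scene 0.067 3068 0.07
scene 9983 ((0.5721673369407654, 0.04455479234457016), (0.14036181569099426, 0.31582111120224), 66.58648681640625) [[0.399399995803833, 0.042899999767541885], [0.6891999840736389, -0.08259999752044678], [0.7450000047683716, 0.04619999974966049], [0.45509999990463257, 0.17170000076293945]]
side -0.01 54393 -0.0011
side 0.055 7626 0.0636
side 0.067 1488 0.069
side 8305 ((0.5721832513809204, 0.04472348839044571), (0.14395391941070557, 0.31530874967575073), 66.94854736328125) [[0.39890000224113464, 0.04019999876618385], [0.6891000270843506, -0.08320000022649765], [0.7454000115394592, 0.04919999837875366], [0.4553000032901764, 0.17270000278949738]]
wrist -0.01 63095 0.0008
wrist 0.055 31199 0.0652
wrist 0.067 8103 0.0704
wrist 37106 ((0.5723137259483337, 0.043558716773986816), (0.1409282684326172, 0.3154361844062805), 66.5676040649414) [[0.39959999918937683, 0.041600000113248825], [0.6890000104904175, -0.08380000293254852], [0.7450000047683716, 0.045499999076128006], [0.45559999346733093, 0.17090000212192535]]
```

View pics/wz.png

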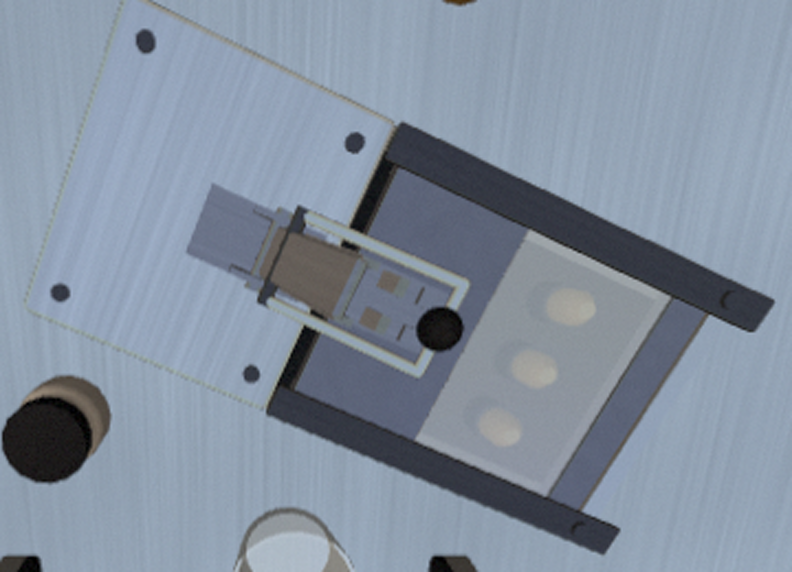

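View pics/sz.png

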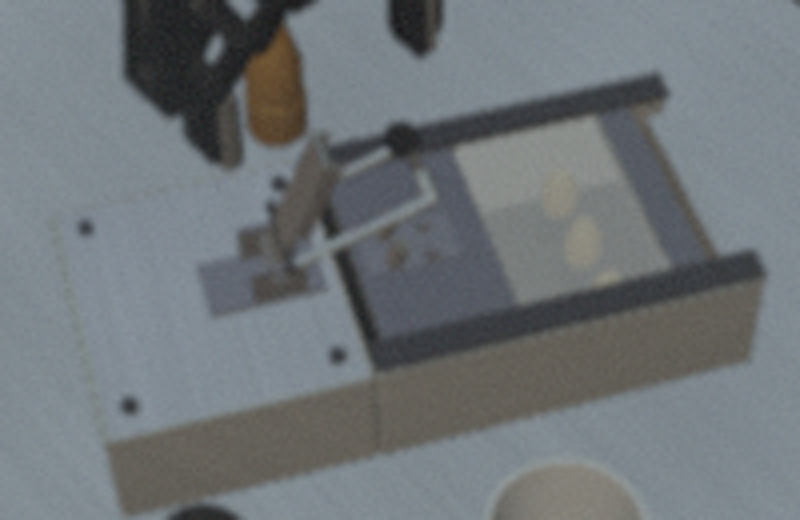

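```bash
cat >> h.py <<'E'
YAW=np.deg2rad(-23.43);O=np.array([0.5149,0.0689,0])
R=np.array([[np.cos(YAW),-np.sin(YAW),0],[np.sin(YAW),np.cos(YAW),0],[0,0,1]])
def toC(P): return (P-O)@R
def toW(p): return np.asarray(p)@R.T+O
def heights(c,x0,x1,y0,y1,s=.001):
    p=toC(cloud(c)).reshape(-1,3);ok=np.isfinite(p).all(1)&(p[:,0]>x0)&(p[:,0]<x1)&(p[:,1]>y0)&(p[:,1]<y1);return p[ok]
E
python3 - <<'E'
from h import *
D=pickle.load(open("d0.pkl","rb"))
# ortho rectified view at lid height from wrist: 
c=D["wrist"]
xs=np.arange(-.03,.13,.00025);ys=np.arange(.05,-.05,-.00025)
X,Y=np.meshgrid(xs,ys)
for name in ["wrist","side","scene"]:
  c=D[name]
  for zz in ([.065] if name!="wrist" else [.065,.0776]):
    uv=proj(c,toW(np.dstack([X,Y,np.full_like(X,zz)]).reshape(-1,3))).reshape(*X.shape,2).astype(np.float32)
    im=cv2.remap(c["frame"],uv[...,0],uv[...,1],cv2.INTER_CUBIC)
    for k in range(-30,130,10):
        i=int((k/1000+.03)/.00025);cv2.line(im,(i,0),(i,6 if k%50 else 14),(0,0,255),1)
    for k in range(-40,50,10):
        j=int((.05-k/1000)/.00025);cv2.line(im,(0,j),(6 if k else 14,j),(0,0,255),1)
    cv2.imwrite(f"pics/rect_{name}_{int(zz*1e4)}.png",im)
for name in ["wrist","side","scene"]:
  p=heights(D[name],.03,.12,-.05,.05)
  # lid edge/height along x
  for b in np.arange(.03,.05,.002):
    s=(p[:,0]>=b)&(p[:,0]<b+.002)&(abs(p[:,1])>.03);print(name,round(b,3),s.sum(),np.round(np.median(p[s,2]),4) if s.any() else None,end=' | ')
  print()
  k=p[(p[:,2]>.09)&(p[:,0]>.05)];print("knobpts",len(k),k.mean(0).round(4) if len(k) else None,k.max(0).round(4),k.min(0).round(4))
E
```

```text
wrist 0.03 528 0.3156 | wrist 0.032 531 0.3148 | wrist 0.034 552 0.3119 | wrist 0.036 500 0.3118 | wrist 0.038 450 0.3098 | wrist 0.04 295 0.3095 | wrist 0.042 250 0.3078 | wrist 0.044 268 0.2969 | wrist 0.046 356 0.2952 | wrist 0.048 925 0.2752 | wrist 0.05 1084 0.279 | 
knobpts 8734 [ 0.0635 -0.0348  0.2802] [0.0822 0.0208 0.3184] [ 0.05   -0.05    0.1089]
side 0.03 9 0.0629 | side 0.032 12 0.0631 | side 0.034 6 0.0631 | side 0.036 17 0.0592 | side 0.038 15 0.0639 | side 0.04 19 0.0637 | side 0.042 16 0.0634 | side 0.044 16 0.0639 | side 0.046 23 0.064 | side 0.048 54 0.2549 | side 0.05 50 0.2552 | 
knobpts 429 [ 0.0639 -0.0298  0.2465] [0.0846 0.0212 0.3484] [ 0.05  -0.05   0.105]
scene 0.03 85 0.3817 | scene 0.032 97 0.3811 | scene 0.034 119 0.3809 | scene 0.036 106 0.3907 | scene 0.038 109 0.3867 | scene 0.04 145 0.3831 | scene 0.042 124 0.3761 | scene 0.044 108 0.3607 | scene 0.046 41 0.3373 | scene 0.048 24 0.0664 | scene 0.05 27 0.0661 | 
knobpts 1046 [ 0.0719 -0.0327  0.2827] [0.0857 0.0213 0.3503] [ 0.0506 -0.05    0.1086]
```

View pics/rect_wrist_650.png

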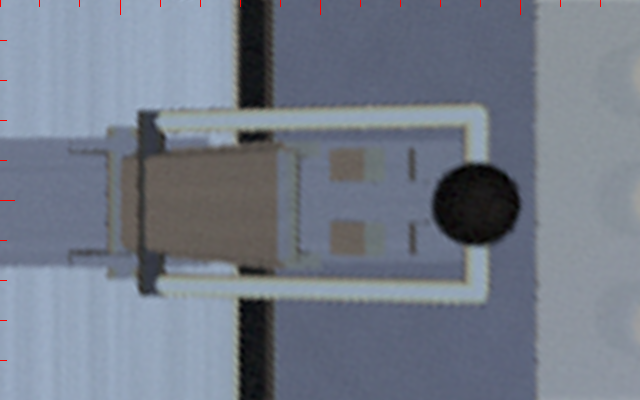

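View pics/rect_side_650.png

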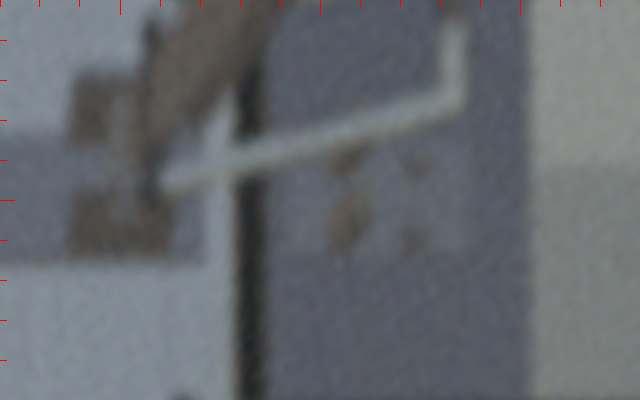

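Run:
```python
from h import *
D=pickle.load(open("d0.pkl","rb"))
for name in ["wrist","scene","side"]:
  p=heights(D[name],-.02,.12,-.025,.025);p=p[p[:,2]<.16]
  print(name,len(p))
  for lo,hi in [(5,13),(-13,-5)]:
    print(' '.join(f"{b}:{np.round(np.percentile(p[s,2]*1000,[15,85]),1).tolist()}" for b in range(46,96,1) for s in [(p[:,0]*1e3>=b)&(p[:,0]*1e3<b+1)&(p[:,1]*1e3>lo)&(p[:,1]*1e3<hi)] if s.sum()>2))
  # rods
  s=(abs(abs(p[:,1])-.0185)<.003)&(p[:,0]>.02)&(p[:,0]<.075)&(p[:,2]>.076)
  if s.sum()>10: print("rods",s.sum(),np.polyfit(p[s,0],p[s,2],1).round(4), p[s,0].min(),p[s,0].max())
  s=(abs(p[:,1])<.009)&(p[:,0]>.06)&(p[:,2]>.09)
  if s.sum():
    q=p[s];A=np.c_[2*q,np.ones(len(q))];sol=np.linalg.lstsq(A,(q**2).sum(1),rcond=None)[0];print("knob",len(q),q.max(0).round(4),q.min(0).round(4),sol[:3].round(4),np.sqrt(sol[3]+(sol[:3]**2).sum()).round(4))
  s=(abs(p[:,1])<.009)&(p[:,0]>.015)&(p[:,0]<.065)&(p[:,2]>.09)
  if s.sum()>5: print("lever",s.sum(),np.polyfit(p[s,0],p[s,2],1).round(4),p[s].max(0).round(4))
```

```text
wrist 6907
46:[66.3, 67.1] 47:[66.1, 67.1] 48:[66.3, 67.2] 49:[65.7, 67.0] 50:[65.9, 67.0] 51:[66.7, 67.1] 52:[66.4, 69.6] 53:[69.3, 72.0] 54:[71.0, 73.7] 55:[73.4, 75.7] 56:[76.0, 77.5] 57:[77.8, 78.8] 58:[77.9, 140.9] 59:[77.8, 143.9] 60:[76.7, 142.8] 61:[76.0, 144.0] 62:[75.9, 143.5] 63:[141.4, 144.7] 64:[142.5, 144.9] 65:[65.7, 143.6] 66:[66.4, 67.9] 67:[66.4, 67.8] 68:[66.3, 91.5] 69:[66.8, 117.6] 70:[66.2, 118.1] 71:[67.1, 117.1] 72:[70.9, 117.5] 73:[70.8, 101.4] 74:[70.4, 72.2] 75:[71.2, 71.9] 76:[70.9, 72.1] 77:[70.8, 71.3] 78:[67.3, 68.0] 79:[65.9, 67.3] 80:[66.1, 67.1] 81:[66.0, 66.7] 82:[66.6, 67.4] 83:[66.1, 66.8] 84:[66.5, 66.7] 92:[64.9, 66.4] 93:[65.5, 66.4] 94:[65.5, 66.2] 95:[64.9, 66.7]
46:[66.1, 67.1] 47:[65.7, 67.5] 48:[65.8, 66.6] 49:[66.1, 67.3] 50:[65.7, 66.9] 51:[64.8, 67.4] 52:[66.1, 69.7] 53:[69.8, 71.5] 54:[71.1, 73.6] 55:[73.3, 74.7] 56:[74.9, 77.3] 57:[77.3, 139.9] 58:[77.1, 109.7] 59:[77.7, 142.6] 60:[76.9, 144.1] 61:[76.0, 143.8] 62:[75.8, 144.0] 64:[142.1, 144.2] 65:[66.1, 143.1] 66:[65.9, 67.8] 67:[65.9, 74.7] 68:[66.1, 117.0] 69:[66.3, 117.5] 70:[66.
[... 1541 characters left out ...]
, 96.5] 74:[69.8, 71.1] 78:[65.2, 66.8] 90:[62.5, 65.2] 94:[64.4, 67.0]
47:[64.0, 66.3] 52:[63.9, 67.3] 53:[69.5, 72.5] 54:[66.9, 71.9] 55:[65.9, 74.0] 56:[67.9, 76.3] 57:[72.6, 76.9] 58:[72.4, 102.9] 60:[68.3, 138.6] 61:[74.8, 122.0] 62:[106.3, 141.6] 63:[64.3, 118.7] 64:[64.7, 140.5] 66:[87.4, 140.2] 67:[64.0, 66.4] 68:[79.7, 115.0] 69:[65.1, 116.5] 70:[81.5, 116.4] 71:[66.9, 83.5] 73:[64.1, 70.7] 75:[64.0, 69.9] 79:[63.8, 66.5] 82:[63.3, 65.1] 85:[62.7, 66.3] 87:[64.0, 66.6] 91:[63.6, 65.7]
rods 119 [0.3496 0.0911] 0.020364114229630952 0.07211581503161855
knob 62 [0.0728 0.0084 0.1465] [ 0.06   -0.0079  0.1148] [0.0644 0.0022 0.1301] 0.0138
lever 126 [0.2159 0.1294] [0.065  0.0085 0.1465]
```

```bash
cat >> h.py <<'E'
from scipy.optimize import least_squares
def knobfit(c,x0,rad=.02):
    p=toC(cloud(c)).reshape(-1,3);p=p[np.isfinite(p).all(1)];x=np.array(x0,float)
    for _ in range(4):
        q=p[(np.linalg.norm(p-x,axis=1)<.0125)]
        x=least_squares(lambda t:np.linalg.norm(q-t,axis=1)-.008,x,loss='soft_l1',f_scale=.001).x
    return x,len(q)
def ik(k):
    # knob (x,z in chamber, m) -> theta handle, phi rods, bar
    x,z=k[0],k[1]-.079;r=np.hypot(x,z);a=np.arctan2(z,x);L1,L2=.014,np.hypot(.07,.025);g=np.arctan2(.025,.07)
    ca=(L1*L1+r*r-L2*L2)/(2*L1*r);th=a+np.arccos(np.clip(ca,-1,1))
    h=L1*np.array([np.cos(th),np.sin(th)]);ph=np.arctan2(z-h[1],x-h[0])-g
    b=h+.07*np.array([np.cos(ph),np.sin(ph)]);return np.degrees(th),np.degrees(ph),b+[0,.079],ca
def knob_from_bar(bx,bz):
    x,z=bx,bz-.079;r=np.hypot(x,z);a=np.arctan2(z,x);L1=.014;L2=.07
    ca=(L1*L1+r*r-L2*L2)/(2*L1*r);th=a+np.arccos(np.clip(ca,-1,1));h=L1*np.array([np.cos(th),np.sin(th)])
    ph=np.arctan2(z-h[1],x-h[0]);return np.array([bx-.025*np.sin(ph),bz+.025*np.cos(ph)]),np.degrees(th),np.degrees(ph),ca
E
python3 - <<'E'
from h import *
D=pickle.load(open("d0.pkl","rb"))
for n in D:
    x,k=knobfit(D[n],[.0635,0,.137]);print(n,x.round(4),k,ik(x[[0,2]]),toW(x).round(4))
for bx in (.066,.067,.068,.0685,.069,.071,.074):
    for bz in (.0675,.08,.09): print(bx,bz,[np.round(t,4).tolist() for t in knob_from_bar(bx,bz)])
E
```

```text
scene [6.300e-02 1.000e-04 1.392e-01] 75 (np.float64(65.0450466100893), np.float64(20.118107463713223), array([0.07163567, 0.11576991]), np.float64(0.9314213852615897)) [0.5728 0.0439 0.1392]
side [0.0628 0.001  0.1375] 66 (np.float64(75.26757667626632), np.float64(17.543763650401317), array([0.07030436, 0.11364013]), np.float64(0.8453124003529088)) [0.5729 0.0449 0.1375]
wrist [0.0632 0.     0.1389] 339 (np.float64(65.90560300086432), np.float64(19.735812805025354), array([0.07160355, 0.11541809]), np.float64(0.9245455778669369)) [0.5729 0.0438 0.1389]
0.066 0.0675 [[0.0751, 0.0908], 86.7204, -21.3435, -0.115]
0.066 0.08 [[0.0705, 0.1046], 101.6895, -10.461, -0.1877]
0.066 0.09 [[0.0669, 0.115], 106.4216, -1.9885, -0.1212]
0.067 0.0675 [[0.0761, 0.0908], 82.7522, -21.2653, -0.0435]
0.067 0.08 [[0.0716, 0.1046], 97.4045, -10.6055, -0.1141]
0.067 0.09 [[0.068, 0.115], 102.1577, -2.1991, -0.0494]
0.068 0.0675 [[0.077, 0.0908], 78.8506, -21.1316, 0.0271]
0.068 0.08 [[0.0726, 0.1046], 93.2202, -10.6844, -0.0415]
0.068 0.09 [[0.069, 0.115], 97.9708, -2.3455, 0.0213]
0.0685 0.0675 [[0.0775, 0.0908], 76.9176, -21.0446, 0.062]
0.0685 0.08 [[0.0731, 0.1046], 91.1575, -10.7004, -0.0056]
0.0685 0.09 [[0.0695, 0.115], 95.8989, -2.3956, 0.0562]
0.069 0.0675 [[0.0779, 0.0908], 74.993, -20.9446, 0.0966]
0.069 0.08 [[0.0736, 0.1046], 89.1102, -10.7014, 0.03]
0.069 0.09 [[0.0701, 0.115], 93.8377, -2.4306, 0.091]
0.071 0.0675 [[0.0797, 0.0909], 67.3256, -20.4156, 0.233]
0.071 0.08 [[0.0756, 0.1046], 81.0189, -10.5598, 0.17]
0.071 0.09 [[0.0721, 0.115], 85.6471, -2.4232, 0.2277]
0.074 0.0675 [[0.0822, 0.0911], 55.6204, -19.2293, 0.4312]
0.074 0.08 [[0.0783, 0.1046], 68.8713, -9.9198, 0.373]
0.074 0.09 [[0.0749, 0.115], 73.222, -1.9681, 0.4263]
```

play_rows(
  plan=[11,18.5,11,0,0,0,11,18.5,11,0,0,0,11,18.5,11,0,0,0,11,18.5,11,0,0,0,0,0,0,0,0,-0.166,0,0,0,0,0,-0.166,0,0,0,0,0,-0.166,0,0,0,0,0,-0.166,0,0,0,0,0,-0.166,0,0,0,0,0,-0.166,0,0,0,0,0,-0.166,0,0,0,0,0,0,0,0,0,0,0,0],
  hand=50,
)

```text
clock: 2.82
eef_pos: [0.574, 0.044, 0.1983]
tool_rot: [0.204, 0.979, -0.0, -0.0]
ft_force: [-0.3, 0.2, 0.2]
grip_width: 0.0427
```

```bash
cat >> h.py <<'E'
from scipy.spatial.transform import Rotation as Ro
def st(bot,pr=True):
    o=bot.get_obs();t=toC(o["eef_pos"]);F=o["ft_force"]@R;Q=Ro.from_quat(o["tool_rot"]).as_matrix()
    if pr:print("t",round(float(o["clock"]),2),"tcpC mm",(t*1e3).round(1),"F_C",F.round(1),"tool x in C",(R.T@Q[:,0]).round(3),"z",(R.T@Q[:,2]).round(3),"w",round(float(o["grip_width"])*1e3,1),"j6",o["joint_pos"][5].round(2))
    return t,F
E
python3 - <<'E'
from h import *
from workcell import bot
st(bot)
c=bot.camera("wrist");cv2.imwrite("pics/w1.png",c["frame"]);pickle.dump(c,open("w1.pkl","wb"))
print(knobfit(c,[.0632,0,.1387]))
p=heights(c,.03,.12,-.014,.014);p=p[p[:,2]<.085]
for lo,hi in [(5,13),(-13,-5)]:
    print(' '.join(f"{b}:{np.round(np.percentile(p[s,2]*1000,[15,85]),1).tolist()}" for b in range(50,85,1) for s in [(p[:,0]*1e3>=b)&(p[:,0]*1e3<b+1)&(p[:,1]*1e3>lo)&(p[:,1]*1e3<hi)] if s.sum()>2))
E
```

```text
t 2.83 tcpC mm [ 64.1   0.6 198.3] F_C [-0.3  0.1  0.2] tool x in C [-1.     0.002  0.   ] z [-0. -0. -1.] w 42.7 j6 0.49
(array([ 0.06368398, -0.00024639,  0.13914884]), 416)
50:[66.5, 67.3] 51:[66.7, 67.2] 52:[66.1, 67.7] 53:[68.8, 70.8] 54:[70.3, 73.1] 55:[72.2, 74.1] 56:[74.8, 76.5] 57:[77.2, 79.1] 58:[78.0, 79.2] 59:[77.5, 78.7] 60:[77.2, 78.1] 61:[76.9, 77.8] 62:[76.6, 77.4] 63:[75.8, 76.6] 66:[68.0, 68.6] 67:[66.3, 67.0] 68:[66.4, 67.7] 69:[66.2, 67.3] 70:[66.6, 67.2] 71:[66.6, 70.4] 72:[66.5, 72.1] 73:[71.8, 72.8] 74:[71.5, 72.5] 75:[70.5, 72.4] 76:[71.2, 72.4] 77:[71.3, 72.1] 79:[66.9, 67.9] 80:[66.3, 67.9] 81:[66.1, 67.2] 82:[66.7, 67.3] 83:[66.3, 67.3] 84:[65.8, 67.7]
50:[66.4, 66.9] 51:[66.0, 67.3] 52:[66.1, 67.9] 53:[68.1, 70.8] 54:[70.2, 73.4] 55:[72.4, 74.7] 56:[75.1, 76.3] 57:[76.8, 79.1] 58:[78.2, 79.1] 59:[77.8, 78.7] 60:[77.3, 77.9] 61:[76.6, 77.6] 62:[76.7, 77.2] 63:[76.6, 76.9] 67:[65.9, 66.8] 68:[66.4, 67.3] 69:[66.5, 67.1] 70:[66.8, 67.4] 71:[66.2, 68.8] 72:[68.8, 72.4] 73:[71.1, 72.6] 74:[71.3, 72.0] 75:[71.3, 72.3] 76:[71.2, 72.7] 77:[69.8, 72.1] 78:[71.0, 72.0] 80:[67.1, 67.9] 81:[66.4, 67.5] 82:[66.2, 67.4] 83:[66.2, 67.2] 84:[66.8, 67.2]
```

View pics/w1.png

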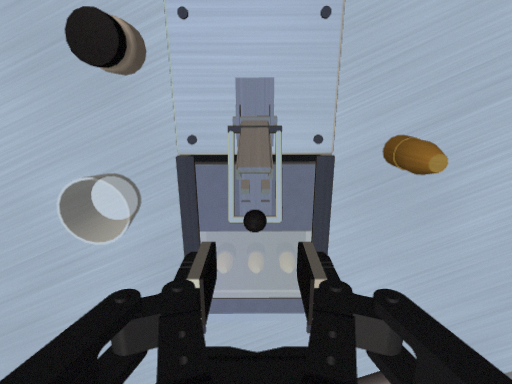

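play_rows(
  plan=[0.5,-0.7,15,0,0,0,0,0,15,0,0,0,0,0,15,0,0,0,0,0,13,0,0,0,0,0,0,0,0,0,0,0,0,0,0,0],
)

```text
clock: 3.62
eef_pos: [0.5736, 0.0436, 0.1406]
tool_rot: [0.203, 0.979, 0.0, 0.0]
ft_force: [-0.4, -0.1, 1.0]
grip_width: 0.0428
```

Run:
```python
from h import *
from workcell import bot
st(bot)
c=bot.camera("wrist");cv2.imwrite("pics/w2.png",c["frame"]);c2=bot.camera("side");cv2.imwrite("pics/s2.png",cv2.resize(c2["frame"][100:260,150:350],None,fx=4,fy=3.7))
print(knobfit(c,[.0632,0,.1387]))
```

```text
t 3.62 tcpC mm [6.390e+01 1.000e-01 1.406e+02] F_C [-0.4 -0.2  1. ] tool x in C [-1. -0. -0.] z [ 0.  0. -1.] w 42.8 j6 0.48
(array([ 0.06360534, -0.00020807,  0.13914144]), 795)
```

View pics/w2.png

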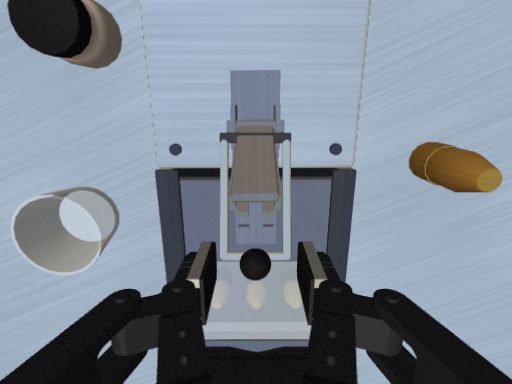

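View pics/s2.png

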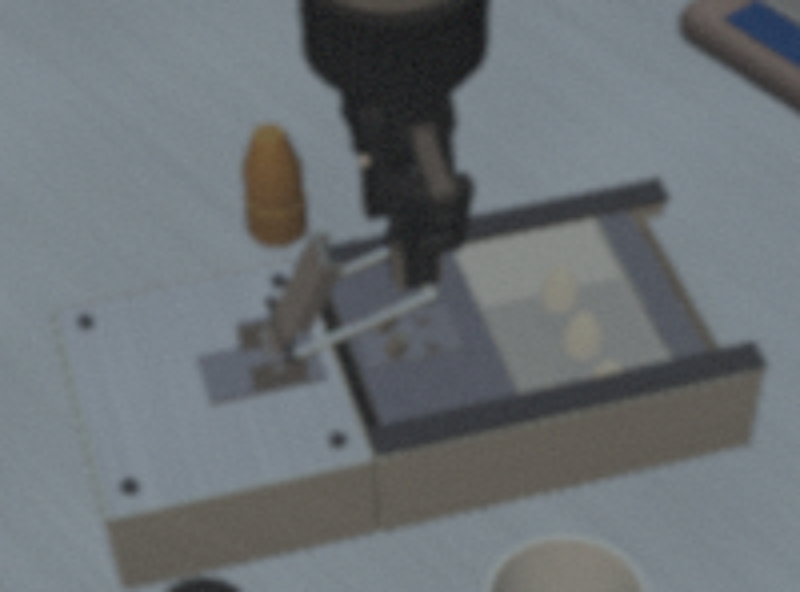

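play_rows(
  plan=[0,0,1,0,0,0,0,0,0,0,0,0,0,0,0,0,0,0,0,0,0,0,0,0,0,0,0,0,0,0,0,0,0,0,0,0],
  hand=0,
)

```text
clock: 4.47
eef_pos: [0.5736, 0.0432, 0.1396]
tool_rot: [0.203, 0.979, -0.0, 0.001]
ft_force: [0.5, -3.4, 1.7]
grip_width: 0.0115
```

Run:
```python
from h import *
from workcell import bot
st(bot);print(bot.get_obs()["ft_torque"]@R)
```

```text
t 4.47 tcpC mm [ 64.1  -0.2 139.6] F_C [ 1.8 -2.9  1.7] tool x in C [-1.     0.    -0.001] z [ 0.001 -0.    -1.   ] w 11.5 j6 0.48
[-0.5472108  -0.47756626  0.03144506]
```

Run:
```python
from h import *
from workcell import bot
st(bot)
c=bot.camera("wrist");f=c["frame"];cv2.imwrite("pics/w3.png",cv2.resize(f[120:384,150:370],None,fx=2.7,fy=2.2,interpolation=cv2.INTER_CUBIC))
c2=bot.camera("side");cv2.imwrite("pics/s3.png",cv2.resize(c2["frame"][130:220,190:310],None,fx=6,fy=6,interpolation=cv2.INTER_CUBIC))
st(bot)
```

```text
t 4.47 tcpC mm [ 64.1  -0.2 139.6] F_C [ 1.8 -2.9  1.7] tool x in C [-1.     0.    -0.001] z [ 0.001 -0.    -1.   ] w 11.5 j6 0.48
t 4.58 tcpC mm [ 64.1  -0.2 139.6] F_C [ 2.4 -3.2  2.3] tool x in C [-1.     0.    -0.001] z [ 0.001 -0.    -1.   ] w 12.3 j6 0.48
```

View pics/w3.png

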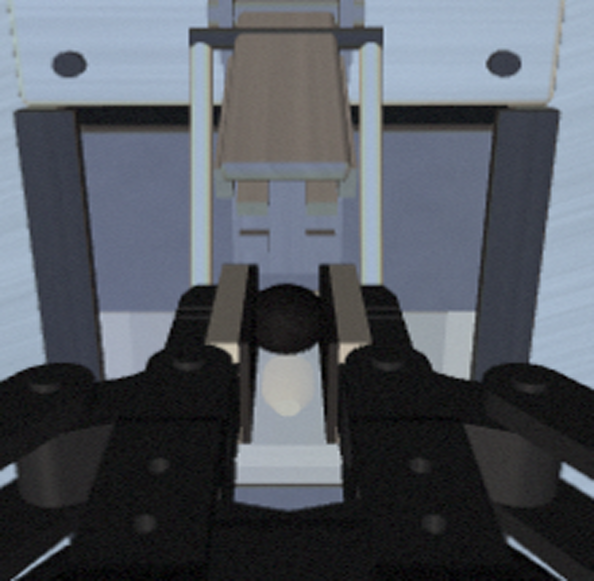

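View pics/s3.png

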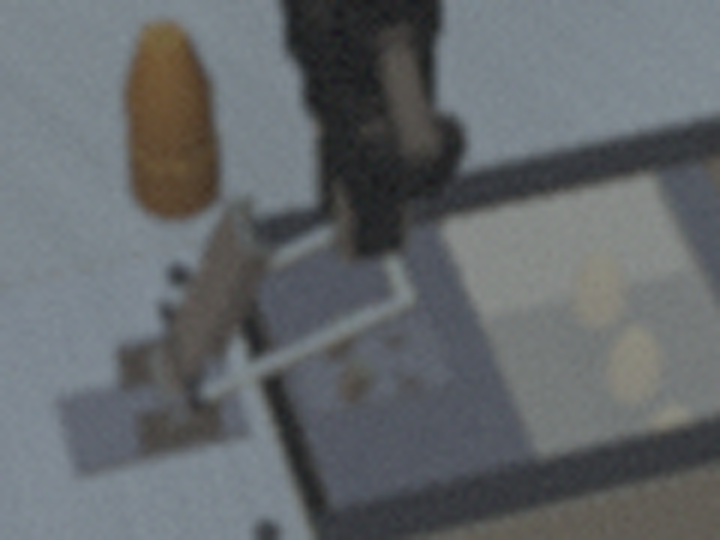

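play_rows(
  plan=[-0.9,0,3.4,0,0,0,-0.9,0,3.4,0,0,0,-0.9,0,3.5,0,0,0,-0.9,0,3.5,0,0,0,-0.9,0,3.5,0,0,0,-0.9,0,3.5,0,0,0,-0.9,0,3.4,0,0,0,-0.9,0,3.4,0,0,0,0,0,0,0,0,0,0,0,0,0,0,0],
)

```text
clock: 5.82
eef_pos: [0.5795, 0.0409, 0.1114]
tool_rot: [0.203, 0.979, 0.0, -0.0]
ft_force: [2.5, -0.6, 0.3]
grip_width: 0.0002
```

Run:
```python
from h import *
from workcell import bot
t,F=st(bot)
c=bot.camera("wrist");f=c["frame"];cv2.imwrite("pics/w4.png",cv2.resize(f[120:384,150:370],None,fx=2.7,fy=2.2,interpolation=cv2.INTER_CUBIC))
c2=bot.camera("side");cv2.imwrite("pics/s4.png",cv2.resize(c2["frame"][130:220,190:310],None,fx=6,fy=6,interpolation=cv2.INTER_CUBIC))
pickle.dump((c,c2),open("w4.pkl","wb"))
print(knobfit(c,t-[.0005,0,.0005]),ik((t-[.0005,0,.0021])[[0,2]]))
p=heights(c,.03,.12,-.03,.03);p=p[p[:,2]<.13]
s=(abs(abs(p[:,1])-.0185)<.003)&(p[:,0]>.02)&(p[:,0]<.062)&(p[:,2]>.076);print("rods",s.sum(),np.polyfit(p[s,0],p[s,2],1).round(4))
q=p[(abs(p[:,1])>.012)&(p[:,0]>.06)&(p[:,2]>.08)];print(q[:,0].max(),np.median(q[q[:,0]>.065],0))
```

```text
t 5.83 tcpC mm [ 70.4   0.  111.4] F_C [2.6 0.4 0.3] tool x in C [-1.    -0.     0.001] z [-0.001 -0.    -1.   ] w 0.2 j6 0.48
(array([0.06343928, 0.00020655, 0.11887826]), 893) (np.float64(100.45710062285092), np.float64(-6.785653770564402), array([0.06696867, 0.0844966 ]), np.float64(0.22472258281740046))
rods 907 [0.1524 0.084 ]
0.0641487385039962 [nan nan nan]
  return _methods._mean(a, axis=axis, dtype=dtype,
  ret = um.true_divide(
```

View pics/w4.png

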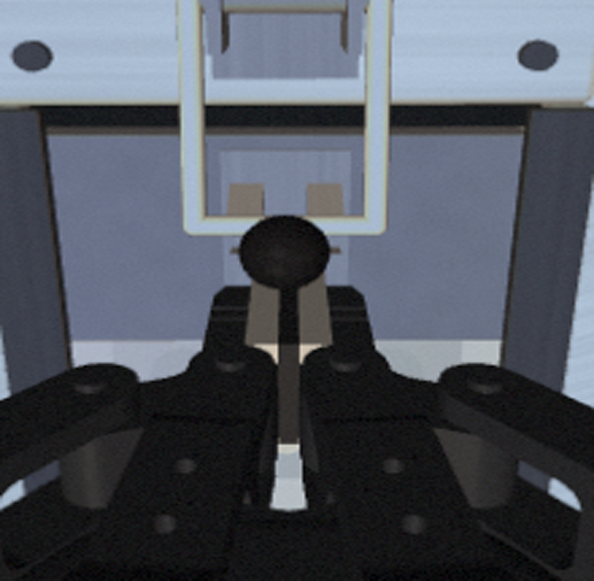

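View pics/s4.png

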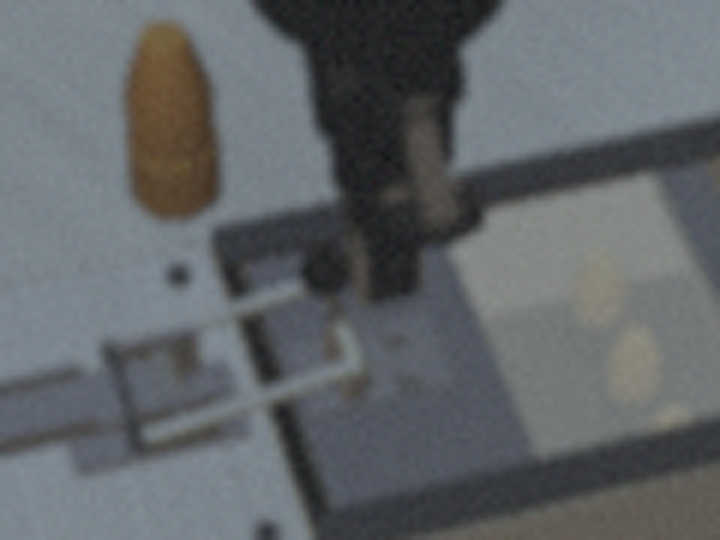

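Run:
```python
from h import *
c,c2=pickle.load(open("w4.pkl","rb"))
P=toC(cloud(c))*1e3
def at(px,py): # crop px -> value
    u,v=150+px/2.7,120+py/2.2;u,v=int(round(u)),int(round(v));return (u,v),np.nanmedian(P[v-1:v+2,u-1:u+2].reshape(-1,3),0).round(1)
for q in [(265,290),(263,310),(260,335),(315,290),(315,335),(240,300),(340,300),(285,250),(240,420),(285,380),(288,420),(195,225),(375,225),(230,5),(290,5),(290,40)]: print(q,at(*q))
print(proj(c,toW(np.array([[70.4,0,111.4],[59.4,0,100.4],[59.4,0,111.4],[70.4,0,119.4]])/1e3)))
p=heights(c,-.1,.09,-.03,.03);
for b in range(-80,30,6):
    s=(p[:,0]*1e3>b)&(p[:,0]*1e3<b+6)&(abs(p[:,1])<.009)&(p[:,2]<.2)
    if s.sum(): print(b,np.percentile(p[s,2]*1e3,[10,50,90]).round(1))
from workcell import bot
c=bot.camera("scene");cv2.imwrite("pics/sc4.png",cv2.resize(c["frame"][90:290,170:390],None,fx=3.5,fy=3))
```

```text
(265, 290) ((248, 252), array([ 59.2,  -3.5, 117.9]))
(263, 310) ((247, 261), array([ 59.1,  -3.8, 126.1]))
(260, 335) ((246, 272), array([ 59.1,  -3.9, 135.6]))
(315, 290) ((267, 252), array([ 59.2,   5.4, 117.9]))
(315, 335) ((267, 272), array([ 59.2,   4.8, 135.4]))
(240, 300) ((239, 256), array([ 63.2,  -8. , 114.4]))
(340, 300) ((276, 256), array([ 63.2,   9.9, 114.8]))
(285, 250) ((256, 234), array([ 48.1,   0.2, 122.1]))
(240, 420) ((239, 311), array([ 53.7,  -5. , 166.5]))
(285, 380) ((256, 293), array([ 66.8,   0.3, 138.7]))
(288, 420) ((257, 311), array([ 75.7,   0.7, 138.6]))
(195, 225) ((222, 222), array([ 54.3, -18.3,  92.8]))
(375, 225) ((289, 222), array([54.3, 18.2, 92.6]))
(230, 5) ((235, 122), array([  1.9, -10.8,  83. ]))
(290, 5) ((257, 122), array([ 1.9,  0.7, 82.9]))
(290, 40) ((257, 138), array([11.8,  0.7, 67.6]))
[[255.5344613  265.98569846]
 [255.5908562  236.58668256]
 [255.5263826  246.12373831]
 [255.48299017 274.72794747]]
-56 [81.1 82.1 83. ]
-50 [81.  82.  83.1]
-44 [81.3 82.2 83. ]
-38 [81.2 82.1 83. ]
-32 [81.2 82.2 83.2]
-26 [81.1 82.1 83. ]
-20 [81.2 82.2 83.2]
-14 [81.3 82.2 83.1]
-8 [81.3 82.2 83.2]
-2 [81.4 83.1 84.1]
4 [66.8 67.6 68.4]
10 [66.8 67.7 68.5]
16 [66.8 67.7 68.5]
22 [64.9 65.7 66.6]
28 [63.9 64.8 65.7]
```

View pics/sc4.png

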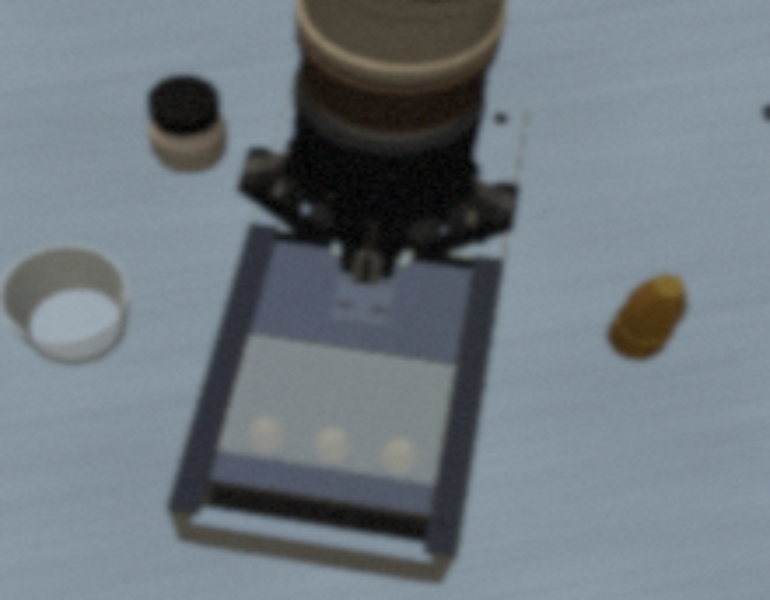

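Run:
```python
from h import *
c,c2=pickle.load(open("w4.pkl","rb"))
P=toC(cloud(c))*1e3-[70.4,0,111.4]
for u in (236,239,275):
  for v in range(247,266,2): print((u,v),P[v,u].round(1),end=' ')
  print()
c=pickle.load(open("w1.pkl","rb"))
P=toC(cloud(c))*1e3-[64.1,.6,198.3]
for u in (205,208,212,306,300):
  for v in range(236,300,6): print((u,v),P[v,u].round(1),end=' ')
  print()
f=c["frame"];cv2.imwrite("pics/w1z.png",cv2.resize(f[220:350,150:360],None,fx=3.6,fy=3.6,interpolation=cv2.INTER_CUBIC))
```

```text
(236, 247) [ 12.2 -13.  -44.7] (236, 249) [ 13.2 -12.9 -43.9] (236, 251) [-7.1 -9.8 -2.4] (236, 253) [-6.9 -9.7 -0.6] (236, 255) [-7.5 -9.5  2.6] (236, 257) [-7.3 -9.4  4.2] (236, 259) [-6.9 -9.3  5.3] (236, 261) [-6.8 -9.2  7.1] (236, 263) [-6.9 -9.1  9.1] (236, 265) [-7.  -8.9 11.1] 
(239, 247) [ 11.9 -11.  -44.2] (239, 249) [ 14.3 -11.1 -46.1] (239, 251) [-7.4 -8.3 -1.8] (239, 253) [-7.6 -8.1  0.8] (239, 255) [-7.2 -8.1  2.1] (239, 257) [-7.3 -7.9  4.1] (239, 259) [-7.4 -7.8  6.2] (239, 261) [-7.5 -7.7  8.2] (239, 263) [-7.8 -7.6 10.7] (239, 265) [-7.  -7.6 11.1] 
(275, 247) [ 11.9  12.6 -44.2] (275, 249) [ 14.   12.7 -45.4] (275, 251) [-6.6  9.8 -3.3] (275, 253) [-7.3  9.6  0.1] (275, 255) [-7.2  9.5  2. ] (275, 257) [-7.1  9.4  3.7] (275, 259) [-6.8  9.3  5.2] (275, 261) [-6.9  9.2  7.1] (275, 263) [-6.8  9.1  8.9] (275, 265) [-7.3  8.9 11.6] 
(205, 236) [  45.8  -50.  -134.6] (205, 242) [-11.2 -25.4  -4.2] (205, 248) [-11.6 -24.2   3. ] (205, 254) [-10.7 -23.6   7.3] (205, 260) [-10.8 -22.6  13.1] (205, 266) [-11.1 -21.6  18.8] (205, 272) [-11.2 -20.8  23.7] (205, 278) [ -8.4 -
[... 748 characters left out ...]
.1 -20.7   9.8] (212, 296) [ 10.5 -20.9   9.7] 
(306, 236) [  46.    48.8 -134.5] (306, 242) [-10.6  25.6  -5.3] (306, 248) [-11.2  24.4   2.3] (306, 254) [-11.3  23.4   8.6] (306, 260) [-11.1  22.6  13.8] (306, 266) [-10.8  21.9  18.5] (306, 272) [-8.  22.  18.6] (306, 278) [-6.  21.8 20.1] (306, 284) [-3.3 21.9 20.6] (306, 290) [-0.8 21.9 21.3] (306, 296) [ 1.6 21.8 22.2] 
(300, 236) [  46.1   43.  -134.7] (300, 242) [-11.2  22.4  -4.1] (300, 248) [-9.5 22.  -0.9] (300, 254) [-7.3 21.8  1.1] (300, 260) [-5.1 21.6  3.1] (300, 266) [-1.6 21.8  2.8] (300, 272) [ 1.  21.8  3.9] (300, 278) [ 4.6 22.   3.6] (300, 284) [ 7.2 21.9  4.9] (300, 290) [ 9.6 21.8  6.2] (300, 296) [ 114.3   45.7 -134.1]
```

View pics/w1z.png

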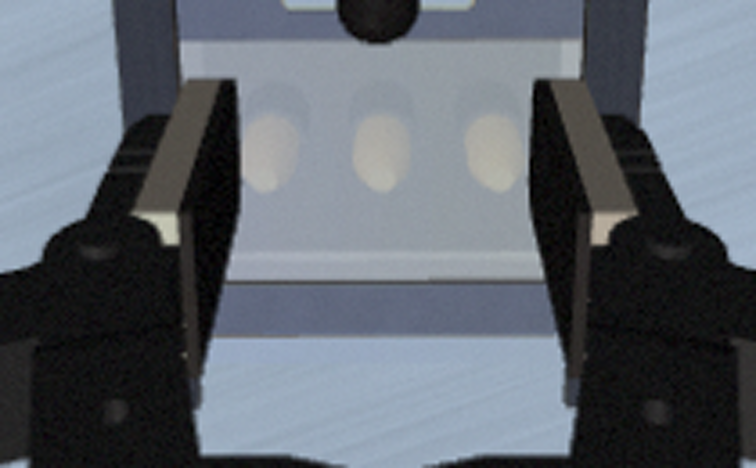

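play_rows(
  plan=[-3,0,0,0,0,0,-3,0,0,0,0,0,0,0,-15,0,0,0,0,0,-20,0,0,0,0,0,-5,0,0,0,0,0,0,0,0,0],
)

```text
clock: 6.72
eef_pos: [0.5856, 0.0383, 0.1524]
tool_rot: [0.203, 0.979, 0.0, 0.001]
ft_force: [-0.3, -1.5, -1.2]
grip_width: 0.0001
```

Run:
```python
from h import *
from workcell import bot
t,F=st(bot)
c=bot.camera("wrist");f=c["frame"];cv2.imwrite("pics/w5.png",f)
pickle.dump(c,open("w5.pkl","wb"))
x,n=knobfit(c,[.0514,0,.115]);print(x,n,ik(x[[0,2]]-[0,.0015]))
p=heights(c,.0,.12,-.03,.03);p=p[p[:,2]<.13]
s=(abs(abs(p[:,1])-.0185)<.003)&(p[:,0]>.0)&(p[:,0]<.045)&(p[:,2]>.076);print("rods",s.sum(),np.polyfit(p[s,0],p[s,2],1).round(4))
```

```text
t 6.72 tcpC mm [ 77.1   0.  152.4] F_C [ 0.3 -1.5 -1.2] tool x in C [-1.    -0.    -0.001] z [ 0.001  0.001 -1.   ] w 0.1 j6 0.47
[ 0.05139761 -0.00024808  0.11540116] 562 (np.float64(181.80474016893842), np.float64(8.736320809770922), array([0.05519479, 0.08919121]), np.float64(-0.8445763250137709))
rods 1074 [0.1647 0.0837]
```

View pics/w5.png

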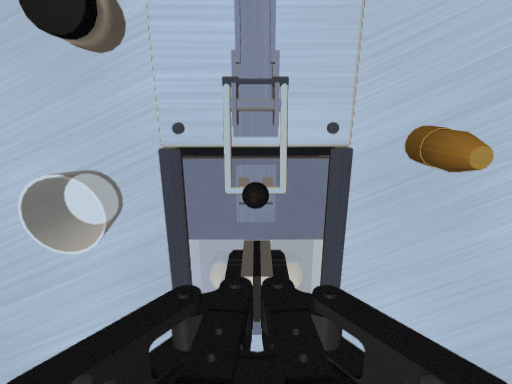

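play_rows(
  plan=[7.4,-0.1,0,0,0,0,7.4,-0.1,0,0,0,0,7.4,0,0,0,0,0,0,0,0,0,0,0,0,0,10,0,0,0,0,0,10,0,0,0,0,0,10,0,0,0,0,0,8,0,0,0,0,0,3,0,0,0,0,0,0,0,0,0],
  hand=42,
)

```text
clock: 8.02
eef_pos: [0.5649, 0.0469, 0.1105]
tool_rot: [0.203, 0.979, -0.0, -0.0]
ft_force: [0.2, 0.3, 0.3]
grip_width: 0.0359
```

play_rows(
  plan=[0,0,0,0,0,0,0,0,0,0,0,0,0,0,0,0,0,0,0,0,0,0,0,0],
  hand=22,
)

```text
clock: 8.52
eef_pos: [0.565, 0.047, 0.1108]
tool_rot: [0.203, 0.979, 0.0, 0.0]
ft_force: [0.4, 0.2, 0.4]
grip_width: 0.0188
```

Run:
```python
from h import *
from workcell import bot
t,F=st(bot)
c=bot.camera("wrist");f=c["frame"];cv2.imwrite("pics/w6.png",cv2.resize(f[120:384,150:370],None,fx=2.7,fy=2.2,interpolation=cv2.INTER_CUBIC))
pickle.dump(c,open("w6.pkl","wb"))
x,n=knobfit(c,[.0514,0,.115]);print(x,n)
P=toC(cloud(c))*1e3-t*1e3
c2=bot.camera("side");cv2.imwrite("pics/s6.png",cv2.resize(c2["frame"][130:220,190:310],None,fx=6,fy=6,interpolation=cv2.INTER_CUBIC))
```

```text
t 8.53 tcpC mm [ 54.7  -0.2 110.8] F_C [0.3 0.3 0.4] tool x in C [-1. -0. -0.] z [ 0.  0. -1.] w 18.8 j6 0.49
[ 0.05127501 -0.00041415  0.11542725] 987
```

View pics/w6.png

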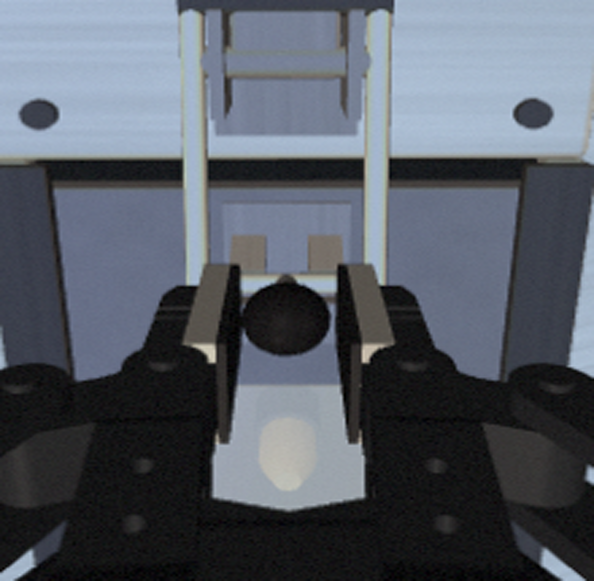

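View pics/s6.png

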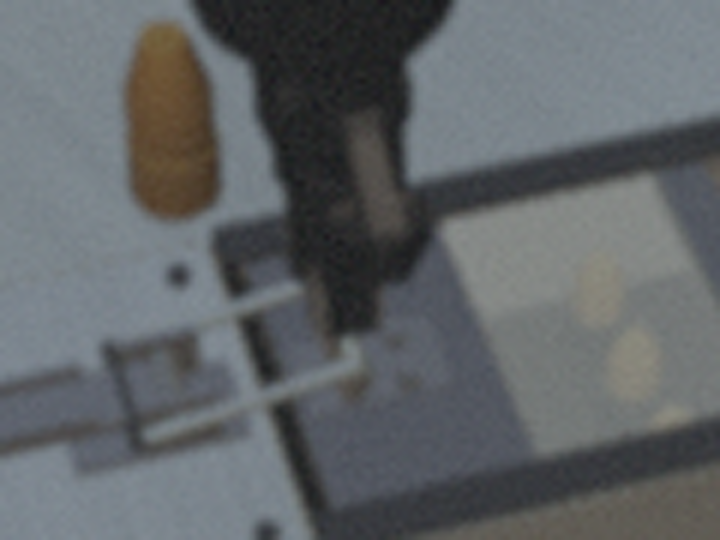

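play_rows(
  plan=[0,0,0,0,0,0,0,0,0,0,0,0,0,0,0,0,0,0],
  hand=15,
)

```text
clock: 9.0
eef_pos: [0.5649, 0.0467, 0.1107]
tool_rot: [0.203, 0.979, -0.0, 0.0]
ft_force: [-0.3, -1.6, 0.7]
grip_width: 0.0135
```

Run:
```python
from h import *
from workcell import bot
t,F=st(bot)
c=bot.camera("wrist");f=c["frame"];cv2.imwrite("pics/w7.png",cv2.resize(f[120:384,150:370],None,fx=2.7,fy=2.2,interpolation=cv2.INTER_CUBIC))
x,n=knobfit(c,[.0514,0,.115]);print(x,n)
st(bot)
```

```text
t 9.0 tcpC mm [ 54.7  -0.5 110.7] F_C [ 0.4 -1.5  0.7] tool x in C [-1.  0. -0.] z [ 0. -0. -1.] w 13.5 j6 0.49
[ 0.05093203 -0.00026699  0.11517969] 1047
t 9.05 tcpC mm [ 54.7  -0.5 110.7] F_C [ 0.7 -1.4  0.6] tool x in C [-1.  0. -0.] z [ 0. -0. -1.] w 13.5 j6 0.49
```

View pics/w7.png

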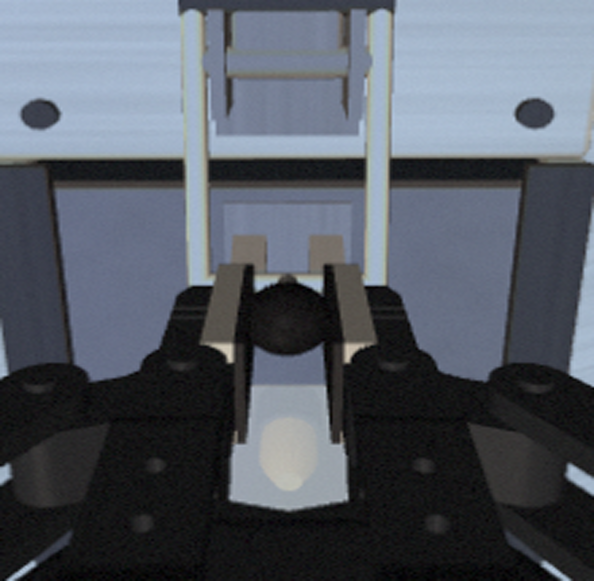

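play_rows(
  plan=[-1.5,0,0,0,0,0,-1.5,0,0,0,0,0,-1.5,0,0,0,0,0,-1.5,0,0,0,0,0,-1.5,0,0,0,0,0,0,0,0,0,0,0],
)

```text
clock: 9.8
eef_pos: [0.5718, 0.0438, 0.1107]
tool_rot: [0.203, 0.979, -0.0, -0.0]
ft_force: [-4.1, -0.4, -0.8]
grip_width: 0.0134
```

Run:
```python
from h import *
from workcell import bot
t,F=st(bot)
c=bot.camera("wrist");f=c["frame"];cv2.imwrite("pics/w8.png",cv2.resize(f[0:384,100:412],None,fx=1.9,fy=1.5,interpolation=cv2.INTER_CUBIC))
x,n=knobfit(c,t-[.0035,0,-.0046]);print(x,n,x-t,ik(x[[0,2]]-[0,.0015]))
st(bot)
```

```text
t 9.8 tcpC mm [ 62.2  -0.4 110.7] F_C [-3.6 -2.  -0.8] tool x in C [-1. -0.  0.] z [-0. -0. -1.] w 13.4 j6 0.49
[ 0.05831456 -0.00039663  0.11509742] 1056 [-3.87858549e-03 -5.25973569e-06  4.43632318e-03] (np.float64(143.33994989351405), np.float64(1.016996683025853), array([0.05875828, 0.08860135]), np.float64(-0.385257677453509))
t 9.85 tcpC mm [ 62.3  -0.4 110.8] F_C [-3.6 -2.4 -1.4] tool x in C [-1. -0. -0.] z [ 0. -0. -1.] w 13.5 j6 0.49
```

View pics/w8.png

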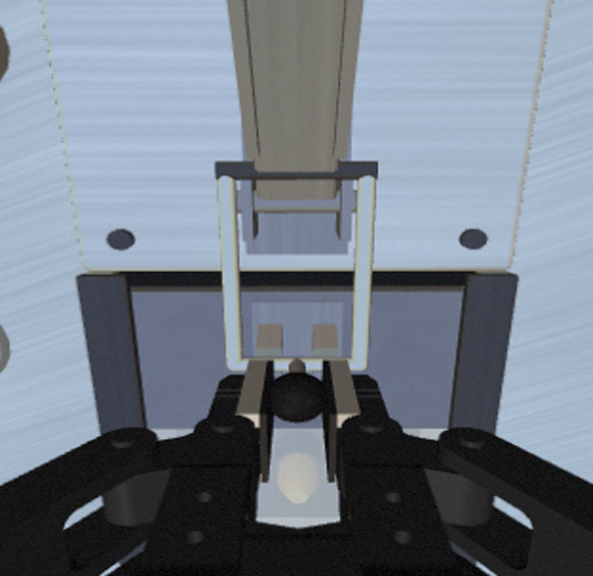

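play_rows(
  plan=[-1.35,0,0.3,0,0,0,-1.35,0,0.3,0,0,0,-1.35,0,0.3,0,0,0,-1.35,0,0.3,0,0,0,-1.35,0,0.3,0,0,0,-1.35,0,0.3,0,0,0,-1.35,0,0.3,0,0,0,-1.35,0,0.3,0,0,0,-1.35,0,0.3,0,0,0,0,0,0,0,0,0,0,0,0,0,0,0],
)

```text
clock: 11.22
eef_pos: [0.5839, 0.0387, 0.1085]
tool_rot: [0.203, 0.979, -0.0, 0.001]
ft_force: [-1.3, -4.4, 2.1]
grip_width: 0.0139
```

```bash
cat > look.py <<'E'
from h import *
import sys
from workcell import bot
n=sys.argv[1]
t,F=st(bot)
c=bot.camera("wrist");f=c["frame"];cv2.imwrite(f"pics/w{n}.png",cv2.resize(f[120:384,150:370],None,fx=2.7,fy=2.2,interpolation=cv2.INTER_CUBIC))
x,k=knobfit(c,t-[.0038,0,-.0044]);print("knob cam",(x*1e3).round(1),k,"off",((x-t)*1e3).round(1),"ik",[np.round(q,4) for q in ik(x[[0,2]]-[0,.0015])])
p=heights(c,.0,.12,-.03,.03);p=p[p[:,2]<.13]
b=p[(abs(p[:,1])>.010)&(abs(p[:,1])<.016)&(p[:,0]>.055)&(p[:,0]<.085)&(p[:,2]>.064)]
import collections
print(' '.join(f"{k}:{np.percentile(b[s,2]*1e3,80).round(1)}" for k in range(55,85) for s in [(b[:,0]*1e3>=k)&(b[:,0]*1e3<k+1)] if s.sum()>2))
c2=bot.camera("side");cv2.imwrite(f"pics/s{n}.png",cv2.resize(c2["frame"][130:220,190:310],None,fx=6,fy=6,interpolation=cv2.INTER_CUBIC))
E
python3 look.py 9
```

```text
t 11.22 tcpC mm [ 75.3  -0.3 108.5] F_C [ 0.5 -4.5  2.1] tool x in C [-1.     0.    -0.002] z [ 0.002  0.    -1.   ] w 13.9 j6 0.48
knob cam [ 66.6  -0.3 114.6] 1222 off [-8.7  0.   6.1] ik [np.float64(109.9238), np.float64(-3.3047), array([0.0651, 0.0881]), np.float64(0.1253)]
55:74.6 56:76.1 57:78.3 58:78.4 59:78.2 60:78.0 61:77.6 62:90.1 63:123.4 64:124.1 65:92.5 66:92.5 67:123.3 68:122.5 69:67.1 70:67.2 71:67.5 72:67.8 77:71.9 79:67.8 80:66.9
```

View pics/w9.png

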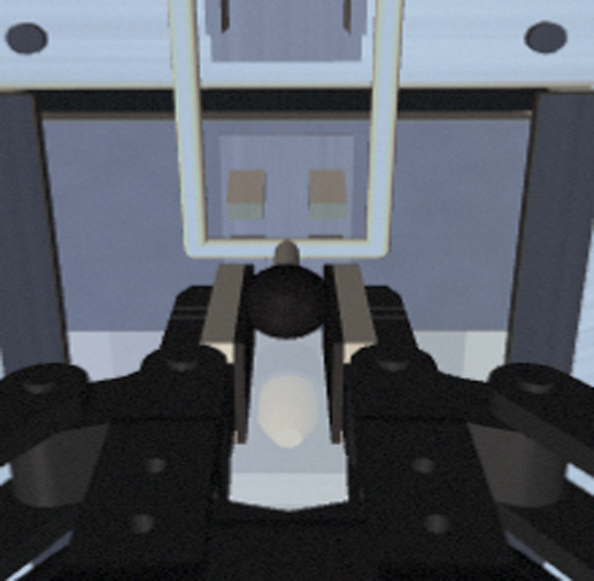

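View pics/s9.png

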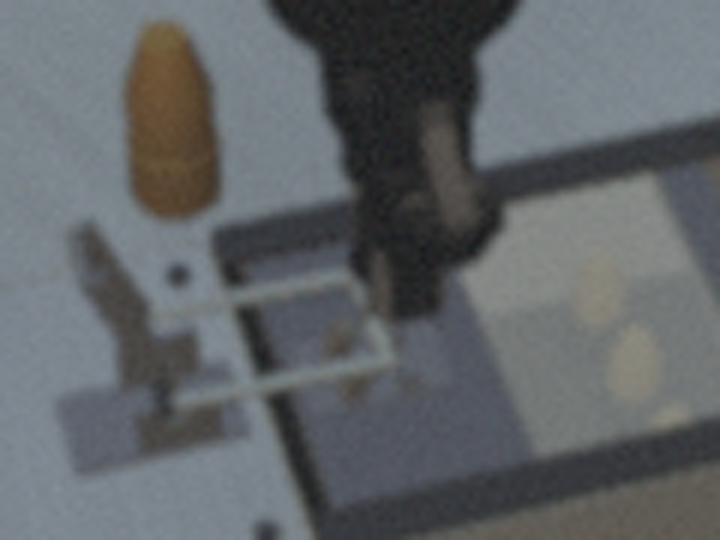

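play_rows(
  plan=[0,0,0,0,0,0,0,0,0,0,0,0,2.9,-0.3,0.8,0,0,0,2.9,0,0.7,0,0,0,0,0,0,0,0,0],
  hand=28,
)

```text
clock: 11.95
eef_pos: [0.5771, 0.0414, 0.1064]
tool_rot: [0.203, 0.979, 0.0, -0.0]
ft_force: [0.3, 0.1, -0.4]
grip_width: 0.0242
```

play_rows(
  plan=[0,0,0,0,0,0,0,0,0,0,0,0,0,0,0,0,0,0,0,0,0,0,0,0],
  hand=8,
)

```text
clock: 12.45
eef_pos: [0.5774, 0.0412, 0.1064]
tool_rot: [0.203, 0.979, 0.0, -0.0]
ft_force: [-0.8, -0.1, 0.1]
grip_width: 0.0121
```

```bash
python3 look.py 10;  python3 -c "
from h import *
from workcell import bot
st(bot)"
```

```text
t 12.45 tcpC mm [ 68.4  -0.6 106.4] F_C [-0.7 -0.4  0.1] tool x in C [-1. -0.  0.] z [-0. -0. -1.] w 12.1 j6 0.48
knob cam [ 65.5  -0.3 114.9] 1049 off [-2.9  0.2  8.4] ik [np.float64(113.7732), np.float64(-2.7852), array([0.0643, 0.0884]), np.float64(0.0685)]
55:74.8 56:123.2 57:124.3 58:79.0 59:78.5 60:120.0 61:122.3 62:91.3 63:92.3 64:92.6 65:92.5 66:92.0 67:67.4 68:67.2 69:67.3 70:67.0 71:67.5 72:67.2
t 12.55 tcpC mm [ 68.4  -0.6 106.4] F_C [-0.  -0.  -0.5] tool x in C [-1. -0.  0.] z [-0. -0. -1.] w 12.5 j6 0.48
```

View pics/w10.png

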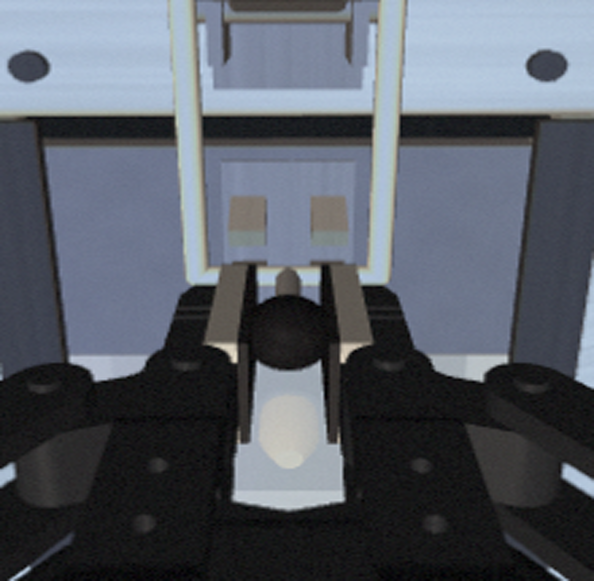

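play_rows(
  plan=[-1,0,0.5,0,0,0,-1,0,0.5,0,0,0,-1,0,0.5,0,0,0,-1,0,0.5,0,0,0,-1,0,0.5,0,0,0,0,0,0,0,0,0],
)

```text
clock: 13.3
eef_pos: [0.5823, 0.0391, 0.1041]
tool_rot: [0.203, 0.979, -0.0, 0.0]
ft_force: [-1.4, -0.7, 0.3]
grip_width: 0.0125
```

```bash
python3 look.py 11;  python3 -c "
from h import *
from workcell import bot
st(bot)"
```

```text
t 13.3 tcpC mm [ 73.7  -0.6 104.1] F_C [-1.  -1.2  0.3] tool x in C [-1. -0. -0.] z [ 0. -0. -1.] w 12.5 j6 0.48
knob cam [ 70.7  -0.3 112.5] 1057 off [-3.   0.3  8.4] ik [np.float64(95.7279), np.float64(-5.5974), array([0.0683, 0.0861]), np.float64(0.3191)]
55:75.3 56:76.8 57:78.7 58:78.6 59:78.3 60:77.5 61:123.2 62:124.4 63:120.1 64:67.1 65:120.7 66:119.3 67:108.5 68:89.6 69:89.9 70:67.7 71:69.9 72:71.8 73:71.9 74:67.1 75:67.0 76:66.1
t 13.4 tcpC mm [ 73.7  -0.6 104.1] F_C [-1.1  0.8 -0.4] tool x in C [-1. -0. -0.] z [ 0. -0. -1.] w 12.5 j6 0.48
```

View pics/w11.png

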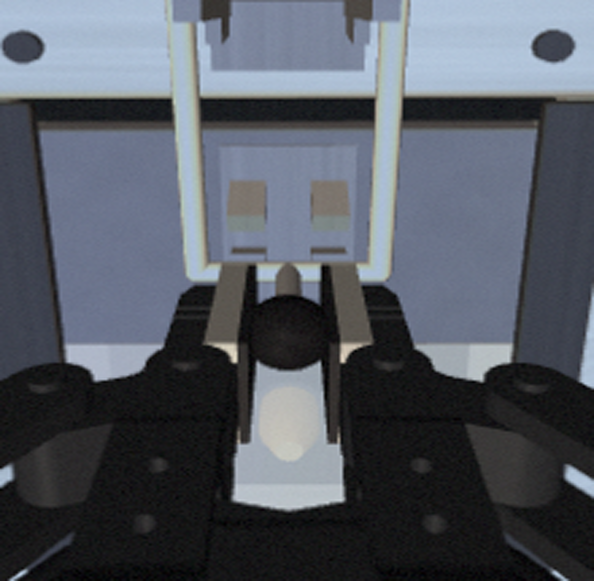

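View pics/s11.png

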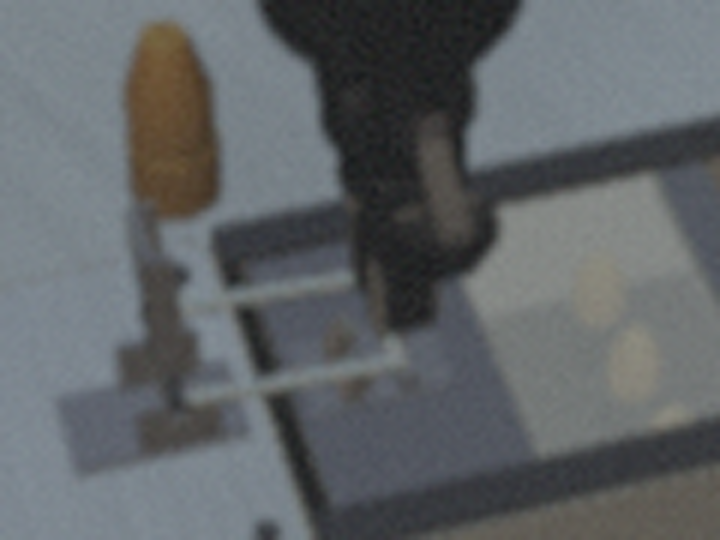

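play_rows(
  plan=[-0.3,0,1.1,0,0,0,-0.3,0,1.1,0,0,0,-0.3,0,1.1,0,0,0,-0.3,0,1.1,0,0,0,-0.3,0,1.1,0,0,0,0,0,0,0,0,0],
)

```text
clock: 14.15
eef_pos: [0.584, 0.0384, 0.0987]
tool_rot: [0.203, 0.979, 0.0, 0.001]
ft_force: [-0.5, -0.6, 2.9]
grip_width: 0.0121
```

```bash
python3 look.py 12
```

```text
t 14.15 tcpC mm [75.5 -0.5 98.7] F_C [-0.2 -0.8  2.9] tool x in C [-1.     0.    -0.001] z [ 0.001  0.    -1.   ] w 12.1 j6 0.47
knob cam [ 72.4  -0.3 107.1] 1086 off [-3.   0.2  8.4] ik [np.float64(93.3561), np.float64(-9.8914), array([0.0681, 0.081 ]), np.float64(0.2889)]
55:75.2 56:77.1 57:78.9 58:78.7 59:78.1 60:77.7 61:77.3 62:128.6 63:127.9 64:120.4 65:114.7 66:84.1 67:108.7 68:113.5 69:85.3 70:67.7 71:69.0 72:68.8 73:66.9
```

View pics/w12.png

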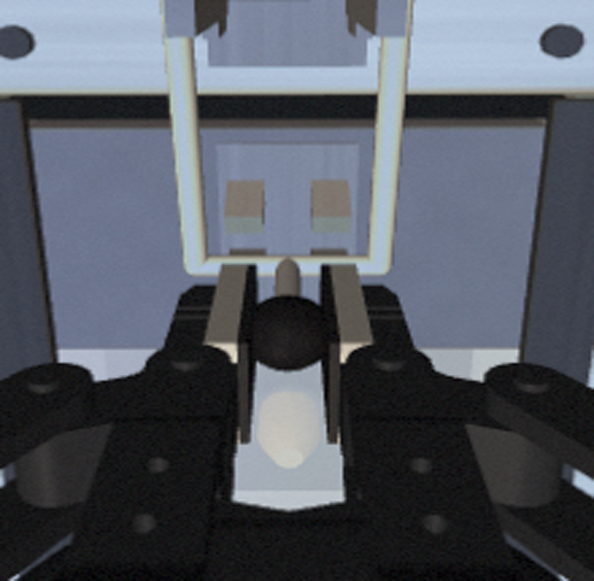

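View pics/s12.png

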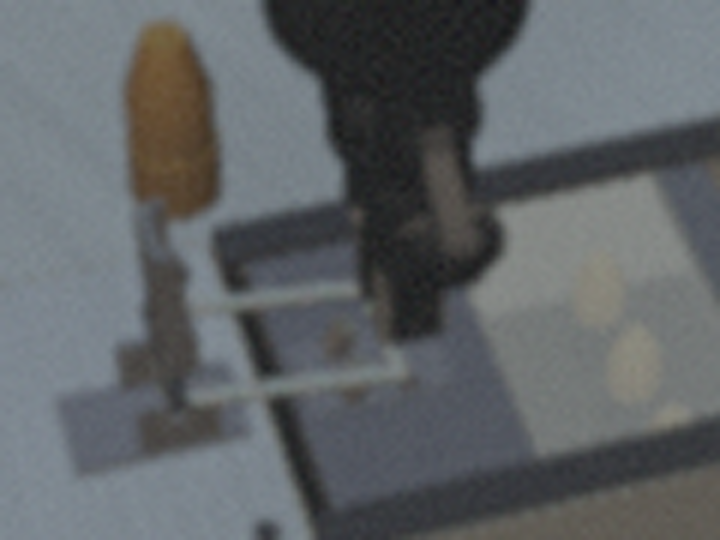

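play_rows(
  plan=[-0.32,0,1,0,0,0,-0.32,0,1,0,0,0,-0.32,0,1,0,0,0,-0.32,0,1,0,0,0,0,0,0,0,0,0],
)

```text
clock: 14.88
eef_pos: [0.5845, 0.0382, 0.0944]
tool_rot: [0.203, 0.979, 0.0, -0.0]
ft_force: [0.7, -1.2, 3.4]
grip_width: 0.0126
```

```bash
python3 -c "
from h import *
from workcell import bot
st(bot)"
```

```text
t 14.88 tcpC mm [76.1 -0.5 94.4] F_C [ 1.1 -0.8  3.4] tool x in C [-1. -0.  0.] z [-0.  0. -1.] w 12.6 j6 0.47
```

```bash
python3 look.py 13
```

```text
t 14.88 tcpC mm [76.1 -0.5 94.4] F_C [ 1.1 -0.8  3.4] tool x in C [-1. -0.  0.] z [-0.  0. -1.] w 12.6 j6 0.47
knob cam [ 73.1  -0.3 102.8] 1088 off [-3.   0.2  8.4] ik [np.float64(93.2562), np.float64(-13.2605), array([0.0673, 0.0769]), np.float64(0.2365)]
55:74.7 56:76.8 57:78.4 58:78.9 59:78.0 60:77.6 61:127.5 62:129.2 63:127.9 64:121.7 65:115.4 66:80.7 67:80.8 68:110.3 69:106.8 70:67.1 71:65.5 78:65.8 79:66.2 80:66.0
```

View pics/w13.png

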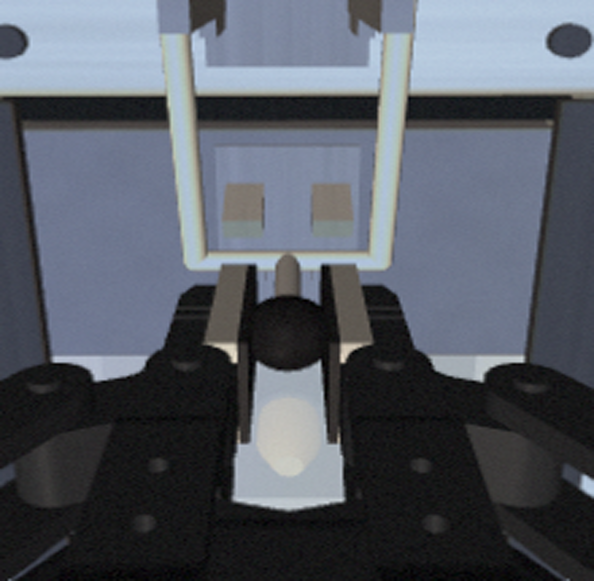

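View pics/s13.png

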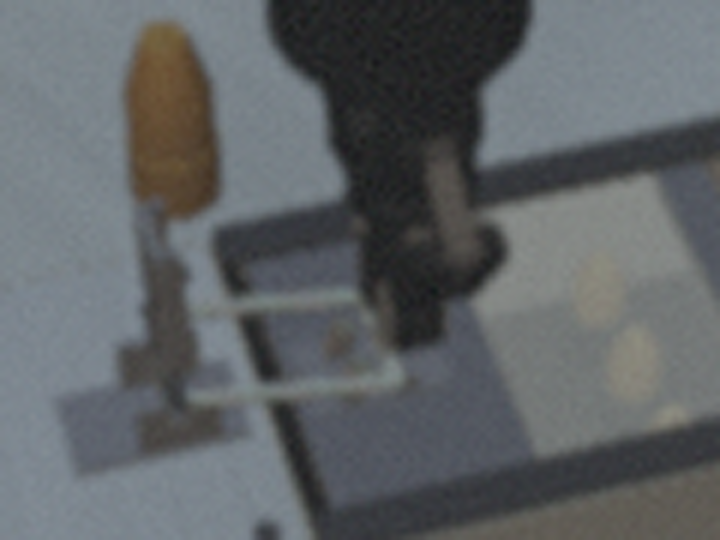

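play_rows(
  plan=[-0.45,0,1,0,0,0,-0.45,0,1,0,0,0,-0.4,0,1,0,0,0,-0.4,0,1,0,0,0,0,0,0,0,0,0],
)

```text
clock: 15.6
eef_pos: [0.5858, 0.0376, 0.0902]
tool_rot: [0.203, 0.979, 0.0, -0.001]
ft_force: [-0.7, 0.8, 2.9]
grip_width: 0.0125
```

```bash
cat > q.py <<'E'
from h import *
from workcell import bot
t,F=st(bot)
for off in ([-.003,0,.0069],): k=t+off;print("knob",(k*1e3).round(1),[np.round(q,4) for q in ik(k[[0,2]])])
E
python3 q.py
```

```text
t 15.6 tcpC mm [77.5 -0.6 90.2] F_C [-0.9  0.5  2.9] tool x in C [-1.    -0.     0.001] z [-0.001 -0.    -1.   ] w 12.5 j6 0.47
knob [74.5 -0.6 97.1] [np.float64(88.8132), np.float64(-16.5213), array([0.0674, 0.0731]), np.float64(0.2556)]
```

play_rows(
  plan=[-0.4,0,1,0,0,0,-0.4,0,1,0,0,0,-0.4,0,1,0,0,0,-0.4,0,1,0,0,0,0,0,0,0,0,0],
)

```text
clock: 16.23
eef_pos: [0.5878, 0.0367, 0.0864]
tool_rot: [0.203, 0.979, -0.0, 0.0]
ft_force: [-0.5, -0.1, 2.7]
grip_width: 0.0122
```

```bash
python3 q.py
```

```text
t 16.23 tcpC mm [79.7 -0.6 86.4] F_C [-0.4 -0.3  2.7] tool x in C [-1. -0. -0.] z [ 0. -0. -1.] w 12.2 j6 0.47
knob [76.7 -0.6 93.3] [np.float64(80.1369), np.float64(-19.2609), array([0.0685, 0.0697]), np.float64(0.3489)]
```

play_rows(
  plan=[0,0,0.5,0,0,0,0,0,0.5,0,0,0,0,0,0.4,0,0,0,0,0,0,0,0,0],
)

```text
clock: 16.73
eef_pos: [0.588, 0.0366, 0.0852]
tool_rot: [0.203, 0.979, -0.0, 0.0]
ft_force: [0.2, -1.7, 2.6]
grip_width: 0.0122
```

```bash
python3 q.py; python3 look.py 14
```

```text
t 16.73 tcpC mm [79.9 -0.6 85.2] F_C [ 0.9 -1.4  2.6] tool x in C [-1.    -0.    -0.001] z [ 0.001 -0.    -1.   ] w 12.2 j6 0.47
knob [76.9 -0.6 92.1] [np.float64(79.3862), np.float64(-20.1427), array([0.0683, 0.0687]), np.float64(0.3469)]
t 16.73 tcpC mm [79.9 -0.6 85.2] F_C [ 0.9 -1.4  2.6] tool x in C [-1.    -0.    -0.001] z [ 0.001 -0.    -1.   ] w 12.2 j6 0.47
knob cam [76.5 -0.3 93.6] 1132 off [-3.4  0.3  8.4] ik [np.float64(80.9754), np.float64(-20.2086), array([0.0679, 0.0686]), np.float64(0.3213)]
55:75.1 56:77.0 57:78.8 58:78.5 59:78.0 60:77.7 61:77.3 62:76.9 63:76.4 64:67.2 65:121.2 66:121.7 67:127.5 68:112.3 69:106.2 70:72.9 71:97.9 72:102.1 73:97.4 74:67.3 75:66.8 76:66.3 77:66.8 78:66.8 79:66.7 80:65.9
```

View pics/w14.png

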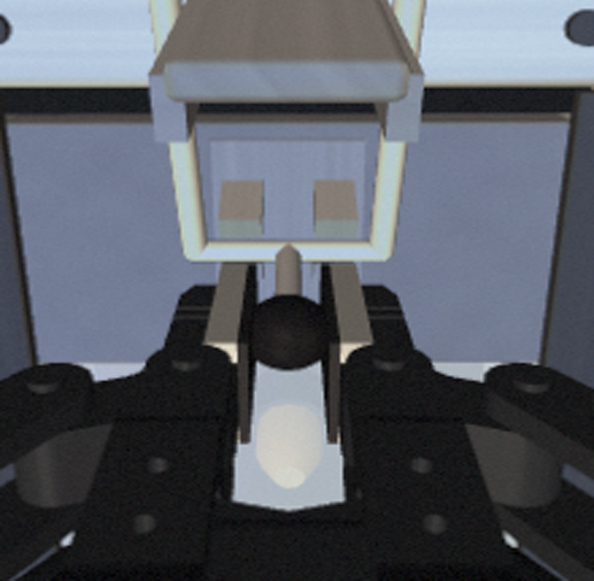

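View pics/s14.png

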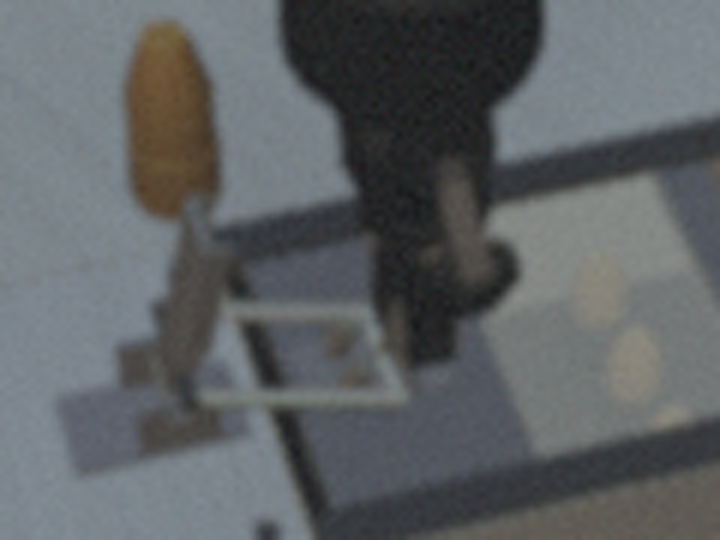

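play_rows(
  plan=[0.3,0,0.5,0,0,0,0.6,0,0.2,0,0,0,0.6,0,0,0,0,0,0.6,0,0,0,0,0,0,0,0,0,0,0],
)

```text
clock: 17.45
eef_pos: [0.5856, 0.0377, 0.0844]
tool_rot: [0.203, 0.979, 0.0, -0.0]
ft_force: [0.6, -2.1, 3.7]
grip_width: 0.0123
```

```bash
python3 q.py
```

```text
t 17.45 tcpC mm [77.3 -0.5 84.4] F_C [ 1.4 -1.7  3.7] tool x in C [-1. -0.  0.] z [-0.  0. -1.] w 12.3 j6 0.47
knob [74.3 -0.5 91.3] [np.float64(90.2226), np.float64(-20.9588), array([0.0653, 0.068 ]), np.float64(0.1597)]
```

play_rows(
  plan=[0.5,0,0,0,0,0,0.5,0,0,0,0,0,0.4,0,0,0,0,0,0,0,0,0,0,0],
)

```text
clock: 17.95
eef_pos: [0.5842, 0.0383, 0.0843]
tool_rot: [0.203, 0.979, 0.0, -0.0]
ft_force: [1.2, -1.8, 3.0]
grip_width: 0.0123
```

```bash
python3 q.py; python3 look.py 15
```

```text
t 17.95 tcpC mm [75.8 -0.5 84.3] F_C [ 1.8 -1.2  3. ] tool x in C [-1. -0.  0.] z [-0.  0. -1.] w 12.3 j6 0.47
knob [72.8 -0.5 91.2] [np.float64(96.2024), np.float64(-20.9453), array([0.0639, 0.0679]), np.float64(0.0583)]
t 17.95 tcpC mm [75.8 -0.5 84.3] F_C [ 1.8 -1.2  3. ] tool x in C [-1. -0.  0.] z [-0.  0. -1.] w 12.3 j6 0.47
knob cam [72.4 -0.2 92.6] 1129 off [-3.4  0.3  8.3] ik [np.float64(97.6445), np.float64(-20.9855), array([0.0635, 0.0678]), np.float64(0.0327)]
55:74.9 56:76.6 57:78.4 58:78.5 59:78.1 60:77.8 61:120.2 62:121.8 63:127.5 64:109.7 65:98.9 66:71.5 67:100.1 68:100.3 69:95.8 70:67.6 71:66.5 72:66.1 73:66.9 74:66.5 75:65.6 76:65.4
```

View pics/w15.png

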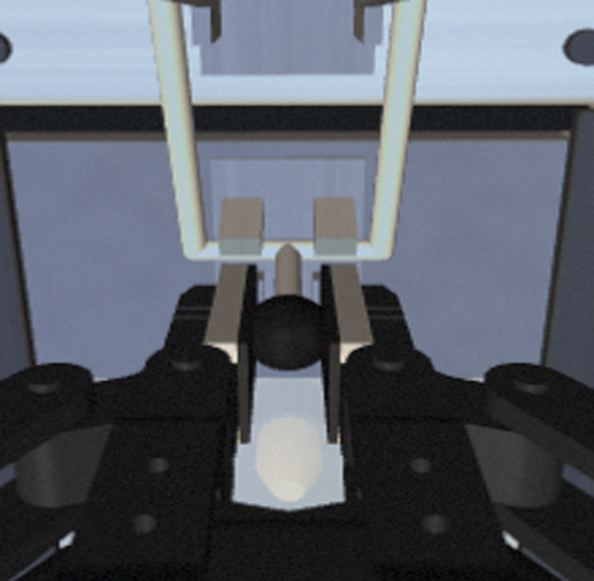

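View pics/s15.png

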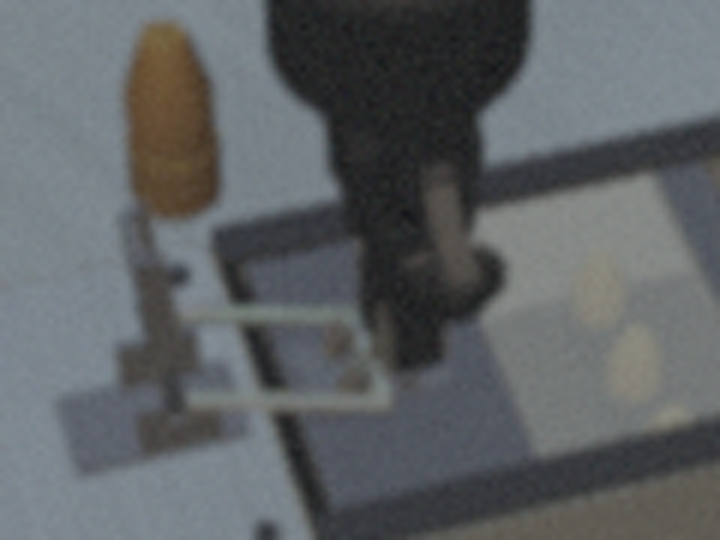

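play_rows(
  plan=[0,0,0,0,0,0,0,0,0,0,0,0,0,0,0,0,0,0,0,0,-4,0,0,0,0,0,-14,0,0,0,0,0,-16,0,0,0,0,0,-16,0,0,0,0,0,-16,0,0,0,0,0,0,0,0,0],
  hand=32,
)

```text
clock: 19.18
eef_pos: [0.5858, 0.0382, 0.1527]
tool_rot: [0.203, 0.979, 0.001, 0.002]
ft_force: [-0.2, 0.2, 0.0]
grip_width: 0.0275
```

```bash
cat > look2.py <<'E'
from h import *
import sys
from workcell import bot
n=sys.argv[1];t,F=st(bot)
c=bot.camera("wrist");cv2.imwrite(f"pics/w{n}.png",c["frame"]);pickle.dump(c,open(f"w{n}.pkl","wb"))
k0=[float(a)/1e3 for a in sys.argv[2:4]]
x,k=knobfit(c,[k0[0],0,k0[1]]);print("knob cam",(x*1e3).round(1),k,"ik",[np.round(q,4) for q in ik(x[[0,2]]-[0,.0015])])
c2=bot.camera("side");cv2.imwrite(f"pics/s{n}.png",cv2.resize(c2["frame"][100:260,140:340],None,fx=4,fy=3.7,interpolation=cv2.INTER_CUBIC))
E
python3 look2.py 16 72.4 92.6
```

```text
t 19.18 tcpC mm [ 77.2   0.  152.7] F_C [-0.3  0.1  0. ] tool x in C [-1.    -0.    -0.004] z [ 0.004  0.002 -1.   ] w 27.5 j6 0.47
knob cam [73.4 -0.2 93.1] 433 ik [np.float64(93.8932), np.float64(-20.7), array([0.0645, 0.0682]), np.float64(0.1021)]
```

View pics/w16.png

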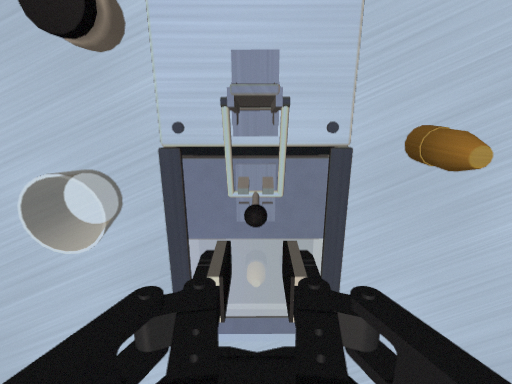

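View pics/s16.png

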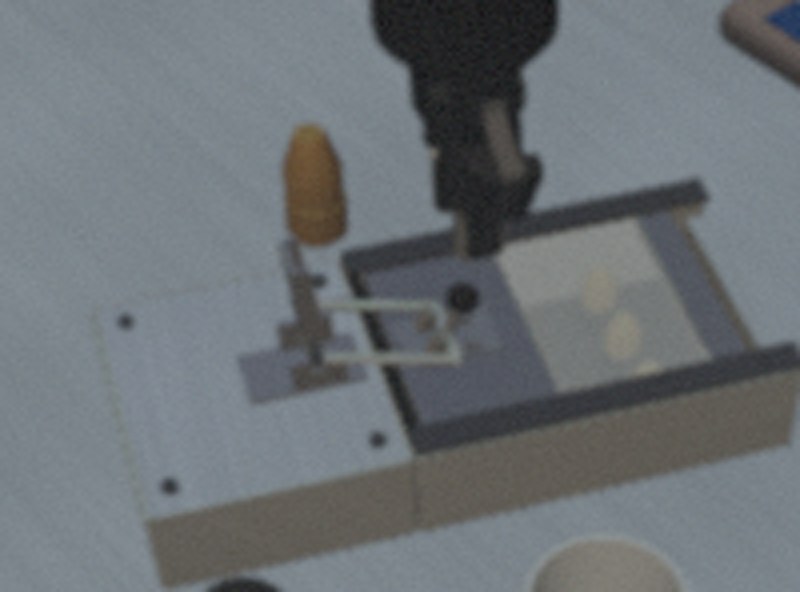

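```bash
cat > lev.py <<'E'
from h import *
def tcp(thd,s):
    th=np.radians(thd);return np.array([s*np.cos(th)+2.5*np.sin(th)+11, 79+s*np.sin(th)-2.5*np.cos(th)+11])
if __name__=="__main__":
    ths=[92,97,102,107,112,117,122,127,132,137,142,147,150,153,156,159,162,165,168,171,174,177,180]
    S=np.interp(ths,[92,130,180],[58,62,66])
    P=np.array([tcp(a,s) for a,s in zip(ths,S)])
    print(P[0].round(1))
    for a,p,d in zip(ths[1:],P[1:],np.diff(P,axis=0)): print(a,p.round(1),"tool x %.1f z %.1f"%(-d[0],-d[1]))
E
python3 lev.py
```

```text
[ 11.5 148.1]
97 [  6.3 148.4] tool x 5.1 z -0.3
102 [  1.2 148.3] tool x 5.2 z 0.1
107 [ -4.  147.7] tool x 5.2 z 0.6
112 [ -9.2 146.7] tool x 5.2 z 1.0
117 [-14.3 145.2] tool x 5.1 z 1.5
122 [-19.3 143.2] tool x 5.0 z 2.0
127 [-24.1 140.8] tool x 4.8 z 2.4
132 [-28.7 137.9] tool x 4.6 z 2.9
137 [-33.  134.5] tool x 4.3 z 3.4
142 [-37.1 130.7] tool x 4.0 z 3.8
147 [-40.8 126.6] tool x 3.7 z 4.1
150 [-42.8 124. ] tool x 2.1 z 2.6
153 [-44.7 121.2] tool x 1.9 z 2.8
156 [-46.5 118.3] tool x 1.8 z 2.9
159 [-48.2 115.4] tool x 1.6 z 3.0
162 [-49.6 112.3] tool x 1.5 z 3.1
165 [-50.9 109.2] tool x 1.3 z 3.1
168 [-52.1 106. ] tool x 1.2 z 3.2
171 [-53.1 102.7] tool x 1.0 z 3.3
174 [-53.9  99.3] tool x 0.8 z 3.3
177 [-54.5  95.9] tool x 0.6 z 3.4
180 [-55.   92.5] tool x 0.5 z 3.4
```

play_rows(
  plan=[10,0,1,0,0,0,12,0,1,0,0,0,12,0,1,0,0,0,12,0,1,0,0,0,10,0,0.5,0,0,0,5,0,0,0,0,0,0,0,0,0,0,0],
  hand=0,
)

```text
clock: 20.15
eef_pos: [0.5284, 0.0626, 0.1461]
tool_rot: [0.203, 0.979, 0.0, 0.0]
ft_force: [-0.1, 0.2, -1.0]
grip_width: 0.0001
```

```bash
python3 look2.py 17 73.4 93
```

```text
t 20.15 tcpC mm [ 14.9  -0.5 146.1] F_C [-0.1  0.1 -1. ] tool x in C [-1. -0. -0.] z [ 0.  0. -1.] w 0.1 j6 0.53
knob cam [73.4  0.  93. ] 0 ik [np.float64(93.7507), np.float64(-20.787), array([0.0645, 0.0681]), np.float64(0.103)]
```

View pics/s17.png

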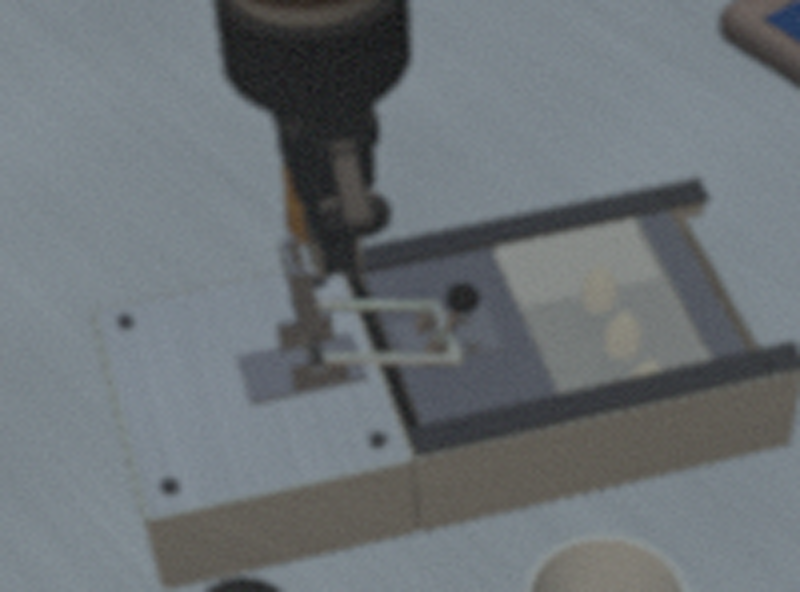

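View pics/w17.png

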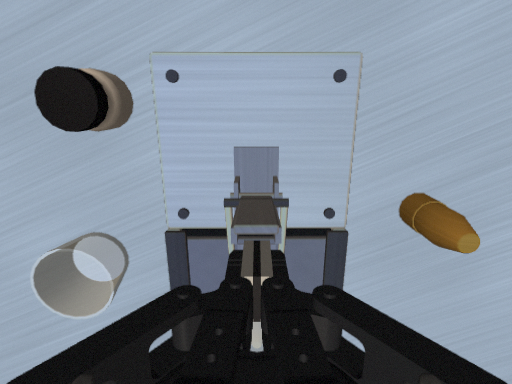

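play_rows(
  plan=[3,0,-1,0,0,0,3,0,-1,0,0,0,2.6,0,-0.3,0,0,0,2.6,0,0,0,0,0,2.5,0,0.1,0,0,0,2.6,0,0.3,0,0,0,2.6,0,0.3,0,0,0,2.6,0,0.5,0,0,0,2.6,0,0.5,0,0,0,0,0,0,0,0,0],
)

```text
clock: 21.5
eef_pos: [0.5061, 0.0721, 0.1465]
tool_rot: [0.203, 0.979, 0.0, -0.0]
ft_force: [0.9, -0.2, 0.0]
grip_width: -0.0001
```

```bash
python3 look2.py 18 73.4 93
```

```text
t 21.5 tcpC mm [ -9.4  -0.5 146.5] F_C [0.9 0.2 0. ] tool x in C [-1. -0.  0.] z [-0. -0. -1.] w -0.1 j6 0.55
knob cam [69.  -0.4 99.1] 160 ik [np.float64(111.6249), np.float64(-15.3762), array([0.0623, 0.0735]), np.float64(-0.1143)]
```

View pics/s18.png

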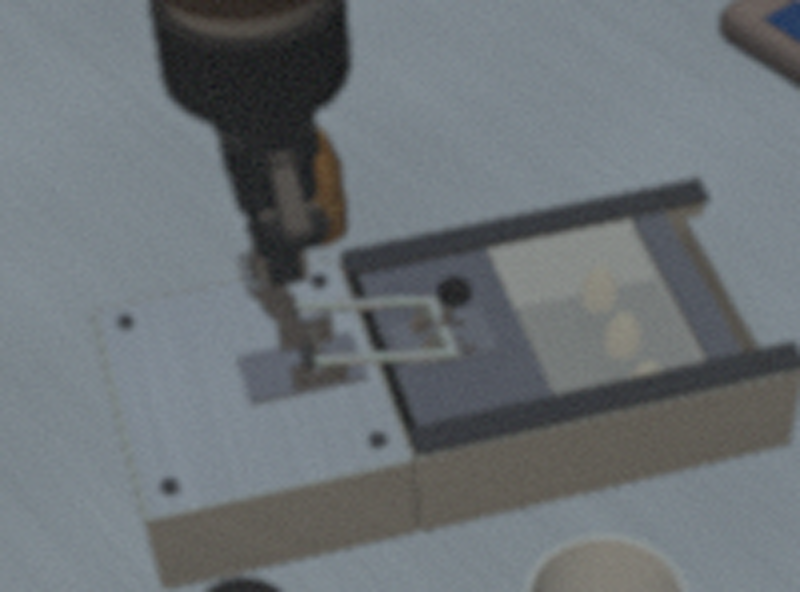

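Run:
```python
from h import *
for n in ("16","18"):
    c=pickle.load(open(f"w{n}.pkl","rb"))
    p=heights(c,.02,.12,-.05,.05);p=p[p[:,2]<.13]
    b=p[(abs(p[:,1])<.013)&(abs(p[:,1])>.006)]
    print(n,' '.join(f"{k}:{np.percentile(b[s,2]*1e3,50).round(1)}" for k in range(48,84) for s in [(b[:,0]*1e3>=k)&(b[:,0]*1e3<k+1)] if s.sum()>2))
    b=p[(abs(p[:,1])<.05)&(abs(p[:,1])>.03)]
    print(n,' '.join(f"{k}:{np.percentile(b[s,2]*1e3,50).round(1)}" for k in range(26,50) for s in [(b[:,0]*1e3>=k)&(b[:,0]*1e3<k+1)] if s.sum()>2))
    f=c["frame"];cv2.imwrite(f"pics/w{n}z.png",cv2.resize(f[90:384,160:350] if n=="18" else f[80:240,160:350],None,fx=4,fy=2 if n=="18" else 3.7,interpolation=cv2.INTER_CUBIC))
```

```text
16 48:66.6 49:66.7 50:66.7 51:67.0 52:67.6 53:69.8 54:71.8 55:74.0 56:76.2 57:77.9 58:78.5 59:78.0 60:77.6 61:77.3 62:76.7 63:75.8 64:72.5 65:71.8 66:71.4 68:67.6 69:67.1 70:66.9 71:68.8 72:71.3 73:72.0 74:72.2 75:71.8 76:72.3 77:71.7 78:71.1 80:66.6 81:67.3 82:67.0 83:66.7
16 26:65.6 27:65.0 28:64.9 29:63.9 30:64.6 31:64.7 32:64.8 33:65.0 34:64.4 35:64.6 36:64.7 37:56.6 38:61.3 39:65.6 40:65.8 41:66.1 42:65.6 43:65.7 44:66.1 45:65.7 46:66.0 47:66.1 48:65.7 49:65.4
18 
18 26:65.9 27:65.6 28:65.2 29:64.8 30:64.3 31:64.9 32:64.9 33:64.8 34:64.9 35:65.0 36:65.4 37:65.7 38:65.8 39:65.7 40:65.6 41:65.6 42:65.7 43:66.0 44:65.9 45:65.6 46:65.8 47:65.7 48:65.9 49:65.8
```

View pics/w18z.png

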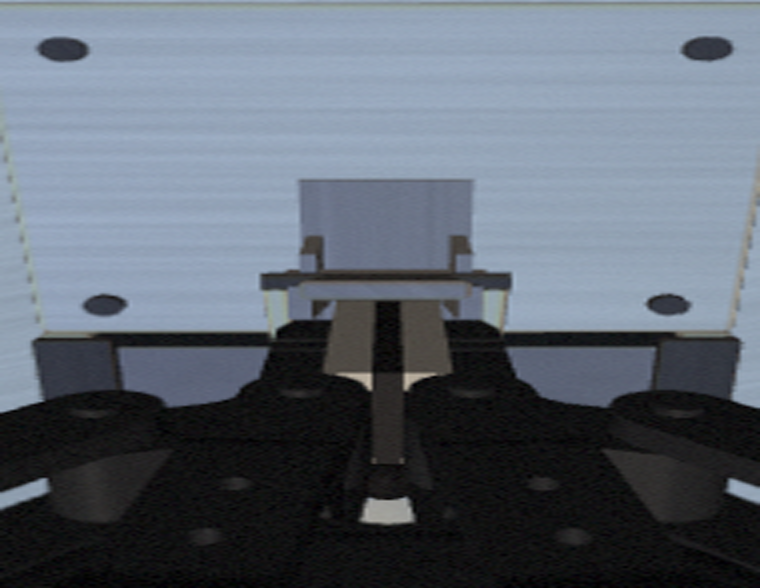

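play_rows(
  plan=[2.6,0,0.7,0,0,0,2.5,0,0.8,0,0,0,2.5,0,1,0,0,0,2.5,0,1,0,0,0,2.4,0,1.2,0,0,0,2.4,0,1.2,0,0,0,2.3,0,1.4,0,0,0,2.3,0,1.5,0,0,0,0,0,0,0,0,0],
)

```text
clock: 22.72
eef_pos: [0.4882, 0.0799, 0.1376]
tool_rot: [0.203, 0.979, 0.0, -0.0]
ft_force: [3.8, -1.1, 0.5]
grip_width: -0.0002
```

```bash
python3 look2.py 19 69 93
```

```text
t 22.73 tcpC mm [-28.8  -0.5 137.6] F_C [3.9 0.5 0.5] tool x in C [-1. -0.  0.] z [-0.  0. -1.] w -0.2 j6 0.57
knob cam [54.1 -0.2 92.8] 201 ik [np.float64(192.8401), np.float64(-6.8137), array([0.0559, 0.0676]), np.float64(-1.4441)]
```

View pics/s19.png

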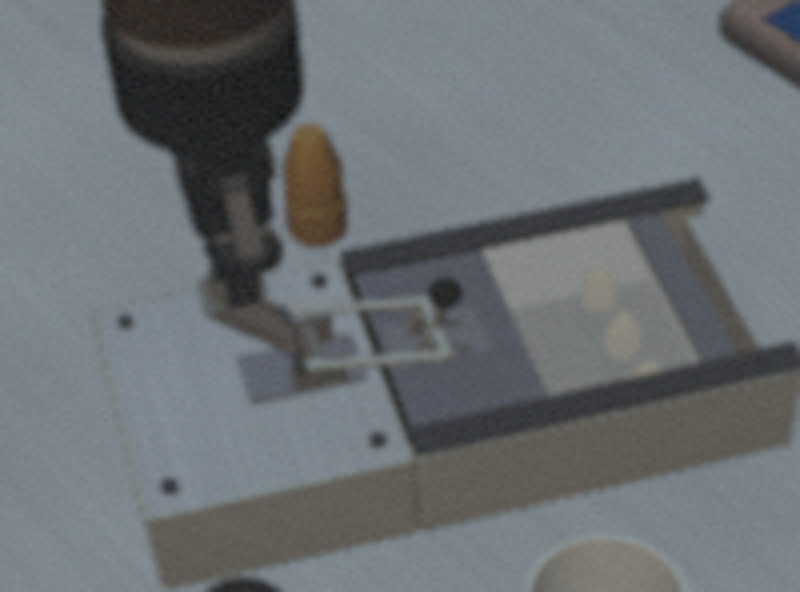

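play_rows(
  plan=[2.2,0,1.7,0,0,0,2.1,0,1.7,0,0,0,2,0,1.9,0,0,0,2,0,1.9,0,0,0,1.9,0,2,0,0,0,1.8,0,2.1,0,0,0,0,0,0,0,0,0],
)

```text
clock: 23.7
eef_pos: [0.4769, 0.0847, 0.1261]
tool_rot: [0.203, 0.979, 0.0, -0.001]
ft_force: [3.5, -1.0, 0.4]
grip_width: 0.0001
```

```bash
python3 look2.py 20 68 93
```

```text
t 23.7 tcpC mm [-41.2  -0.6 126.1] F_C [3.6 0.5 0.4] tool x in C [-1.    -0.     0.001] z [-0.001 -0.    -1.   ] w 0.1 j6 0.58
knob cam [68.  0. 93.] 0 ik [np.float64(116.8828), np.float64(-19.6439), array([0.0596, 0.068 ]), np.float64(-0.2835)]
```

View pics/s20.png

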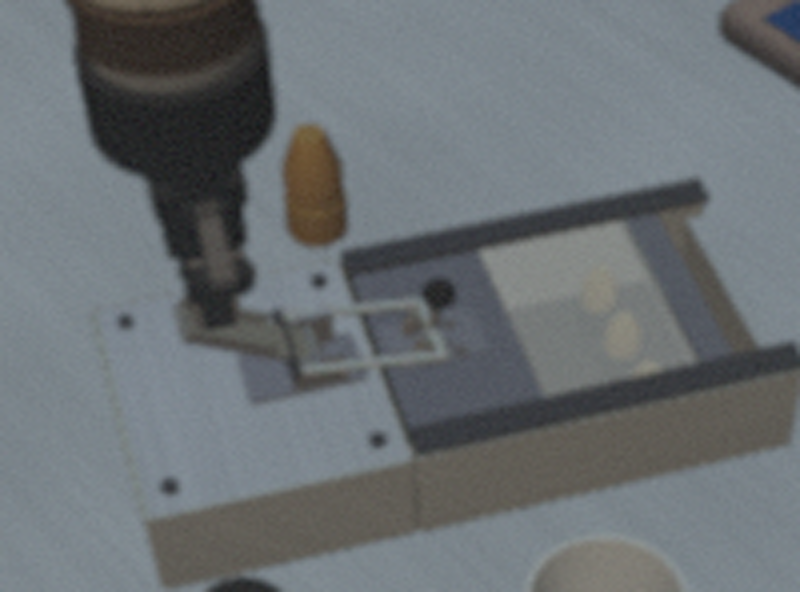

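play_rows(
  plan=[1.1,0,1.3,0,0,0,1,0,1.3,0,0,0,1,0,1.4,0,0,0,0.9,0,1.4,0,0,0,0.9,0,1.5,0,0,0,0.9,0,1.5,0,0,0,0.8,0,1.5,0,0,0,0.8,0,1.5,0,0,0,0,0,0,0,0,0],
)

```text
clock: 24.92
eef_pos: [0.4702, 0.0876, 0.1147]
tool_rot: [0.203, 0.979, 0.0, -0.001]
ft_force: [1.2, -1.0, 1.2]
grip_width: -0.0001
```

```bash
python3 -c "
from h import *
from workcell import bot
st(bot)"
```

```text
t 24.93 tcpC mm [-48.5  -0.7 114.7] F_C [ 1.5 -0.5  1.2] tool x in C [-1.    -0.     0.001] z [-0.001 -0.    -1.   ] w -0.1 j6 0.59
```

Force is low; go on past dead centre in small steps.

play_rows(
  plan=[0.7,0,1.5,0,0,0,0.7,0,1.5,0,0,0,0.6,0,1.6,0,0,0,0.6,0,1.6,0,0,0,0.5,0,1.6,0,0,0,0.5,0,1.6,0,0,0,0,0,0,0,0,0],
)

```text
clock: 25.8
eef_pos: [0.4668, 0.0889, 0.1053]
tool_rot: [0.203, 0.979, -0.0, -0.001]
ft_force: [0.0, 0.1, 0.4]
grip_width: -0.0002
```

```bash
python3 look2.py 21 68 93
```

```text
t 25.8 tcpC mm [-52.1  -0.7 105.3] F_C [-0.1  0.1  0.4] tool x in C [-1.    -0.     0.001] z [-0.001 -0.    -1.   ] w -0.2 j6 0.6
knob cam [68.  0. 93.] 0 ik [np.float64(116.8828), np.float64(-19.6439), array([0.0596, 0.068 ]), np.float64(-0.2835)]
```

View pics/s21.png

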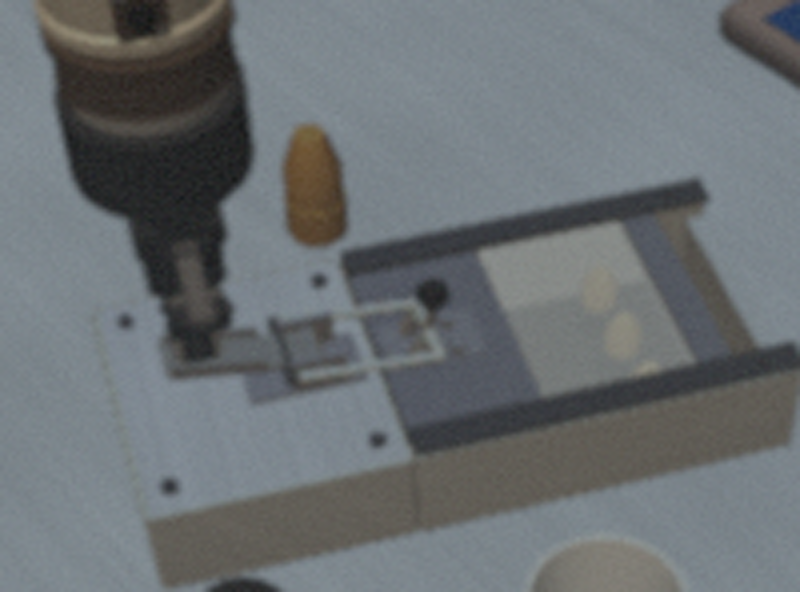

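play_rows(
  plan=[4,0,2,0,0,0,4,0,2,0,0,0,0,0,2.5,0,0,0,0,0,2.5,0,0,0,0,0,2.5,0,0,0,0,0,2.5,0,0,0,0,0,0,0,0,0],
)

```text
clock: 26.78
eef_pos: [0.4598, 0.092, 0.0913]
tool_rot: [0.203, 0.979, -0.0, -0.0]
ft_force: [-0.8, -0.1, 0.1]
grip_width: -0.0001
```

```bash
python3 look2.py 22 68 93
```

```text
t 26.77 tcpC mm [-59.7  -0.7  91.3] F_C [-0.7 -0.4  0.1] tool x in C [-1.    -0.     0.001] z [-0.001 -0.    -1.   ] w -0.1 j6 0.61
knob cam [68.  0. 93.] 0 ik [np.float64(116.8828), np.float64(-19.6439), array([0.0596, 0.068 ]), np.float64(-0.2835)]
```

View pics/s22.png

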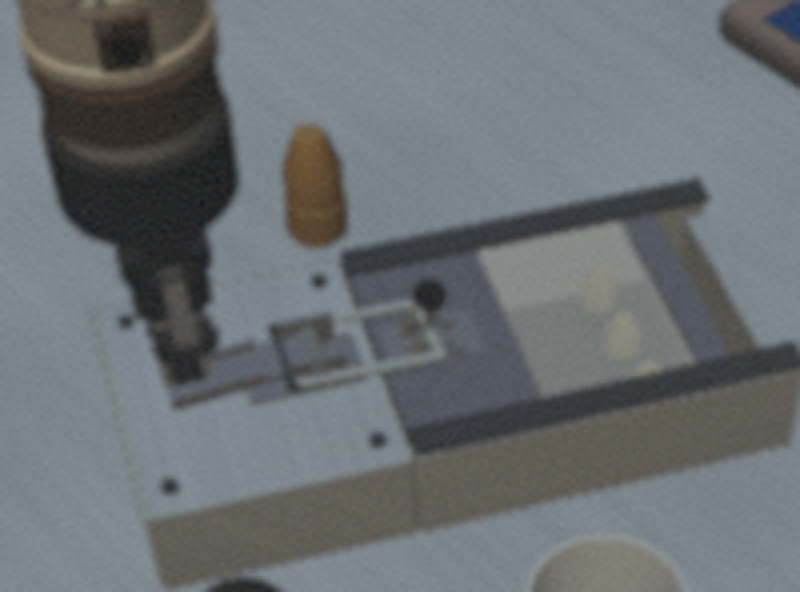

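play_rows(
  plan=[0,0,1,0,0,0,0,0,1,0,0,0,0,0,1,0,0,0,0,0,1,0,0,0,0,0,0,0,0,0],
)

```text
clock: 27.5
eef_pos: [0.46, 0.092, 0.0875]
tool_rot: [0.203, 0.979, -0.0, -0.0]
ft_force: [0.4, 0.1, 0.1]
grip_width: 0.0002
```

play_rows(
  plan=[0,0,0.5,0,0,0,0,0,0.5,0,0,0,0,0,0,0,0,0],
)

```text
clock: 27.88
eef_pos: [0.46, 0.0921, 0.0866]
tool_rot: [0.203, 0.979, -0.0, -0.0]
ft_force: [0.3, 0.3, -0.8]
grip_width: 0.0001
```

play_rows(
  plan=[0,0,0.5,0,0,0,0,0,0.5,0,0,0,0,0,0,0,0,0],
)

```text
clock: 28.25
eef_pos: [0.46, 0.0921, 0.0855]
tool_rot: [0.203, 0.979, -0.0, -0.0]
ft_force: [1.0, 0.1, -0.0]
grip_width: -0.0001
```

play_rows(
  plan=[0,0,0.4,0,0,0,0,0,0,0,0,0],
)

```text
clock: 28.5
eef_pos: [0.4601, 0.0921, 0.0852]
tool_rot: [0.203, 0.979, 0.0, 0.0]
ft_force: [-0.6, 0.3, -0.5]
grip_width: 0.0002
```

play_rows(
  plan=[0,0,0.4,0,0,0,0,0,0,0,0,0],
)

```text
clock: 28.75
eef_pos: [0.4601, 0.0921, 0.0849]
tool_rot: [0.203, 0.979, 0.0, 0.0]
ft_force: [-1.0, 0.3, 1.4]
grip_width: -0.0005
```

play_rows(
  plan=[0,0,0.4,0,0,0,0,0,0,0,0,0],
)

```text
clock: 29.0
eef_pos: [0.4601, 0.0921, 0.0847]
tool_rot: [0.203, 0.979, 0.0, 0.0]
ft_force: [-1.1, 0.6, 3.4]
grip_width: -0.0002
```

play_rows(
  plan=[0,0,0.4,0,0,0,0,0,0,0,0,0],
)

```text
clock: 29.25
eef_pos: [0.4602, 0.0921, 0.0845]
tool_rot: [0.203, 0.979, 0.0, 0.0]
ft_force: [-1.1, -0.4, 6.4]
grip_width: -0.0001
```

play_rows(
  plan=[0,0,0.4,0,0,0,0,0,0,0,0,0],
)

```text
clock: 29.5
eef_pos: [0.4602, 0.0921, 0.0843]
tool_rot: [0.203, 0.979, 0.0, 0.0]
ft_force: [-3.7, -0.8, 9.0]
grip_width: 0.0001
```

play_rows(
  plan=[0,0,-3,0,0,0,0,0,-12,0,0,0,0,0,-20,0,0,0,0,0,-25,0,0,0,0,0,-30,0,0,0,0,0,-30,0,0,0,0,0,0,0,0,0,0,0,0,0,0,0],
)

```text
clock: 30.5
eef_pos: [0.4597, 0.092, 0.2032]
tool_rot: [0.203, 0.979, -0.0, -0.0]
ft_force: [1.1, 0.2, -1.5]
grip_width: 0.0
```

```bash
python3 look2.py 23 62 92
python3 - <<'E'
from h import *
c=pickle.load(open("w23.pkl","rb"))
p=heights(c,-.08,.12,-.05,.05);p=p[p[:,2]<.13]
s=(abs(p[:,1])<.008)&(p[:,0]<-.025)&(p[:,0]>-.065);f=np.polyfit(p[s,0],p[s,2],1);print("handle slope deg",np.degrees(np.arctan(f[0])),"z at -50",np.polyval(f,-.05))
b=p[(abs(p[:,1])<.013)&(abs(p[:,1])>.006)]
print(' '.join(f"{k}:{np.percentile(b[s,2]*1e3,50).round(1)}" for k in range(46,84) for s in [(b[:,0]*1e3>=k)&(b[:,0]*1e3<k+1)] if s.sum()>2))
E
```

```text
t 30.5 tcpC mm [-59.8  -0.8 203.2] F_C [ 0.9  0.6 -1.5] tool x in C [-1.    -0.     0.001] z [-0.001 -0.    -1.   ] w 0.0 j6 0.61
knob cam [62.  0. 92.] 0 ik [np.float64(150.5188), np.float64(-16.098), array([0.0551, 0.0665]), np.float64(-0.7662)]
handle slope deg 8.213216159619748 z at -50 0.07508967473355005
```

View pics/w23.png

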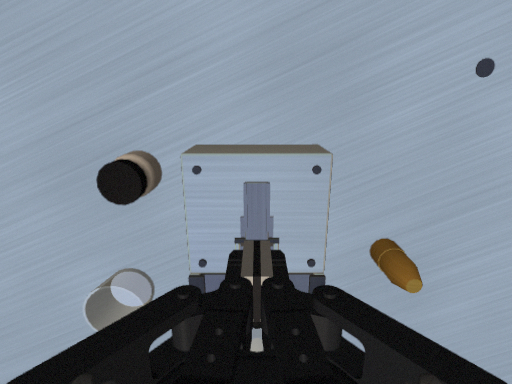

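View pics/s23.png

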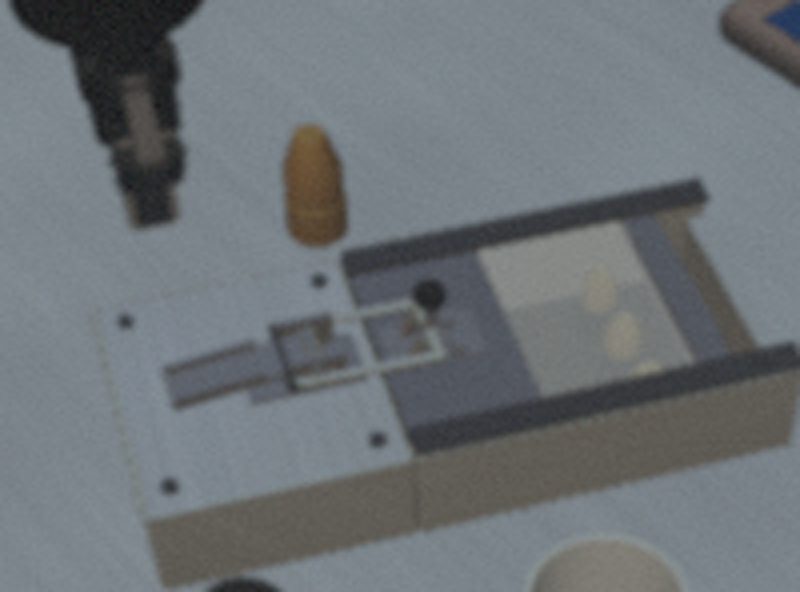

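Run:
```python
from h import *
from workcell import bot
D=pickle.load(open("d0.pkl","rb"))
c=bot.camera("side")
x,k=knobfit(c,[.063,0,.092]);print("knob",(x*1e3).round(1),k)
# bar point from shut hinge: hinge at 14mm, 188deg
th=np.radians(188);h=np.array([14*np.cos(th),79+14*np.sin(th)]);d=np.array([x[0]*1e3,x[2]*1e3+1])-h;print("dist hinge-knob",np.hypot(*d),"(74.3) bar",h+70*np.array([np.cos(np.arctan2(d[1],d[0])-.343),np.sin(np.arctan2(d[1],d[0])-.343)]))
# lid window edge along x in rectified strip before/after
xs=np.arange(.03,.15,.00025)
for nm,cc in (("before",D["side"]),("after",c)):
    prof=[]
    for y in np.arange(-.045,-.03,.001):
        uv=proj(cc,toW(np.c_[xs,np.full_like(xs,y),np.full_like(xs,.065)])).astype(np.float32)
        prof.append(cv2.remap(cc["frame"],uv[None,:,0],uv[None,:,1],cv2.INTER_LINEAR)[0].mean(1))
    g=np.gradient(cv2.GaussianBlur(np.mean(prof,0)[None],(1,9),2)[0]);m=(xs>.08)&(xs<.12);i=np.argmax(np.where(m,g,-9));print(nm,"window edge",(xs[i]*1e3).round(1))
for n in ("nozzle","cup","jar"):
    a=bot.outline_of(n,"side");print(n,a[0]["point"] if a else None)
st(bot)
```

```text
knob [55.8  1.1 98.7] 63
dist hinge-knob 73.27872749050472 (74.3) bar [56.10653192 75.01215669]
before window edge 103.5
after window edge 95.3
nozzle [149.8, 218.2]
cup None
jar [275.9, 201.4]
t 30.8 tcpC mm [-59.9  -0.8 202.8] F_C [ 0.5 -0.4 -0.2] tool x in C [-1.    -0.     0.001] z [-0.001 -0.001 -1.   ] w -0.1 j6 0.61
```

play_rows(
  plan=[-20,0,0,0,0,0,-30,0,0,0,0,0,-30,0,0,0,0,0,-30,0,0,0,0,0,-30,0,0,0,0,0,-20,0,0,0,0,0,0,0,0,0,0,0],
)

```text
clock: 31.68
eef_pos: [0.6075, 0.0279, 0.2024]
tool_rot: [0.204, 0.979, -0.0, -0.001]
ft_force: [0.1, 0.4, -0.6]
grip_width: 0.0002
```

```bash
python3 look2.py 24 56 97
python3 - <<'E'
from h import *
c=pickle.load(open("w24.pkl","rb"))
p=heights(c,-.08,.12,-.05,.05);p=p[p[:,2]<.13]
b=p[(abs(p[:,1])<.012)&(abs(p[:,1])>.006)]
print(' '.join(f"{k}:{np.percentile(b[s,2]*1e3,50).round(1)}" for k in range(40,84) for s in [(b[:,0]*1e3>=k)&(b[:,0]*1e3<k+1)] if s.sum()>2))
b=p[(abs(p[:,1])<.0178)&(abs(p[:,1])>.0142)]
print("bar",' '.join(f"{k}:{np.percentile(b[s,2]*1e3,50).round(1)}" for k in range(48,70) for s in [(b[:,0]*1e3>=k)&(b[:,0]*1e3<k+1)] if s.sum()>2))
s=(abs(abs(p[:,1])-.0185)<.002)&(p[:,0]>.0)&(p[:,0]<.053)&(p[:,2]>.07);print("rods",s.sum(),np.polyfit(p[s,0],p[s,2],1).round(4))
b=p[(abs(p[:,1])<.05)&(abs(p[:,1])>.03)]
print(' '.join(f"{k}:{np.percentile(b[s,2]*1e3,50).round(1)}" for k in range(26,50) for s in [(b[:,0]*1e3>=k)&(b[:,0]*1e3<k+1)] if s.sum()>2))
f=c["frame"];cv2.imwrite("pics/w24z.png",cv2.resize(f[80:260,150:360],None,fx=3.6,fy=3.3,interpolation=cv2.INTER_CUBIC))
E
```

```text
t 31.68 tcpC mm [101.2  -0.9 202.4] F_C [-0.   0.4 -0.6] tool x in C [-1.     0.001  0.001] z [-0.001 -0.001 -1.   ] w 0.2 j6 0.46
knob cam [ 57.2  -0.3 100.8] 327 ik [np.float64(185.531), np.float64(-2.6834), array([0.056 , 0.0744]), np.float64(-0.97)]
40:66.7 41:66.5 42:66.3 43:66.7 44:68.1 45:69.8 46:72.2 47:74.5 48:76.8 49:77.6 50:78.8 51:78.6 52:78.4 53:77.6 54:77.5 55:78.9 56:78.7 57:79.0 58:77.9 59:104.4 60:66.9 61:67.2 62:67.4 63:67.5 64:70.2 65:72.0 66:71.7 67:72.0 68:71.7 69:71.7 71:67.1 72:66.9 73:67.1 74:66.9 75:66.9 76:66.9 77:66.7 78:66.9 79:67.0 80:66.7 81:66.0 82:65.7 83:66.1
bar 48:77.9 49:71.9 50:66.2 51:66.3 52:67.4 53:73.7 54:76.6 55:78.0 56:78.5 57:78.2 58:77.9 60:65.9 61:66.4 62:65.8 63:66.3 64:66.4 65:66.3 66:66.2 67:65.8 68:65.8 69:65.9
rods 658 [-0.0367  0.0797]
26:65.5 27:65.3 28:64.9 29:64.4 30:65.6 31:65.6 32:65.6 33:65.6 34:65.4 35:65.4 36:65.6 37:65.6 38:65.8 39:65.4 40:65.6 41:65.7 42:65.6 43:65.8 44:65.6 45:65.4 46:65.6 47:65.2 48:65.7 49:65.7
```

View pics/w24z.png

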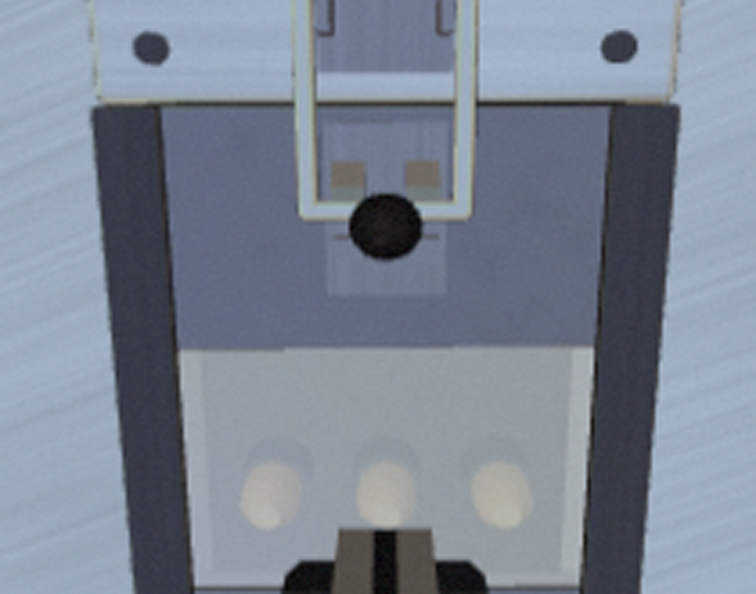

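play_rows(
  plan=[15,0.3,0,0,0,0,15,0.2,0,0,0,0,13.7,0,10,0,0,0,0,0,15,0,0,0,0,0,18,0,0,0,0,0,18,0,0,0,0,0,12,0,0,0,0,0,6,0,0,0,0,0,0,0,0,0],
)

```text
clock: 32.9
eef_pos: [0.5668, 0.0463, 0.1243]
tool_rot: [0.203, 0.979, -0.0, -0.0]
ft_force: [-0.5, -0.1, 0.6]
grip_width: -0.0003
```

```bash
python3 look2.py 25 57 100
```

```text
t 32.9 tcpC mm [ 5.670e+01 -1.000e-01  1.243e+02] F_C [-0.4 -0.3  0.6] tool x in C [-1.    -0.     0.001] z [-0.001 -0.    -1.   ] w -0.3 j6 0.49
knob cam [ 57.2  -0.2 101. ] 178 ik [np.float64(184.5584), np.float64(-2.7191), array([0.056 , 0.0746]), np.float64(-0.965)]
```

View pics/s25.png

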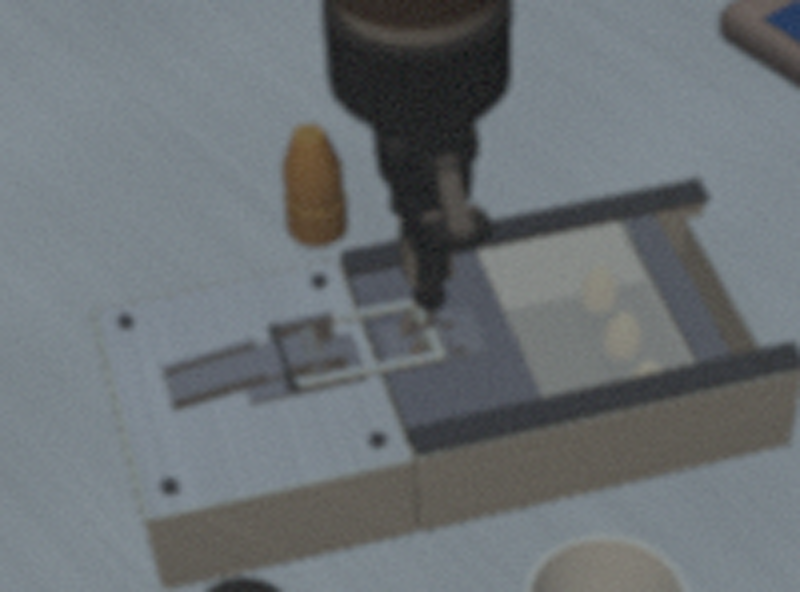

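play_rows(
  plan=[0,0,1.5,0,0,0,0,0,1.5,0,0,0,0,0,1,0,0,0,0,0,1,0,0,0,0,0,0,0,0,0],
)

```text
clock: 33.62
eef_pos: [0.5669, 0.0463, 0.1195]
tool_rot: [0.203, 0.979, -0.0, -0.0]
ft_force: [0.1, 1.1, -0.2]
grip_width: 0.0
```

play_rows(
  plan=[0,0,0.6,0,0,0,0,0,0,0,0,0],
)

```text
clock: 33.88
eef_pos: [0.567, 0.0463, 0.1191]
tool_rot: [0.203, 0.979, 0.0, 0.0]
ft_force: [0.1, 0.5, 0.6]
grip_width: 0.0001
```

play_rows(
  plan=[0,0,0.6,0,0,0,0,0,0,0,0,0],
)

```text
clock: 34.12
eef_pos: [0.5671, 0.0463, 0.1188]
tool_rot: [0.203, 0.979, 0.0, 0.0]
ft_force: [-1.4, -0.1, 2.9]
grip_width: -0.0
```

Contact with the knob's top; press on in small steps.

play_rows(
  plan=[0,0,0.5,0,0,0,0,0,0,0,0,0],
)

```text
clock: 34.38
eef_pos: [0.5672, 0.0463, 0.1186]
tool_rot: [0.203, 0.979, 0.0, 0.0]
ft_force: [-2.1, 0.2, 6.2]
grip_width: 0.0001
```

play_rows(
  plan=[0,0,0.5,0,0,0,0,0,0,0,0,0],
)

```text
clock: 34.62
eef_pos: [0.5673, 0.0463, 0.1185]
tool_rot: [0.203, 0.979, 0.0, 0.001]
ft_force: [-1.5, -0.0, 6.7]
grip_width: -0.0001
```

play_rows(
  plan=[0,0,0.4,0,0,0,0,0,0,0,0,0],
)

```text
clock: 34.88
eef_pos: [0.5673, 0.0463, 0.1184]
tool_rot: [0.203, 0.979, 0.0, 0.001]
ft_force: [-2.8, -0.1, 8.2]
grip_width: 0.0001
```

play_rows(
  plan=[0,0,0.5,0,0,0,0,0,0,0,0,0],
)

```text
clock: 35.12
eef_pos: [0.5673, 0.0463, 0.1182]
tool_rot: [0.203, 0.979, 0.0, 0.001]
ft_force: [-2.7, -0.1, 10.3]
grip_width: -0.0
```

play_rows(
  plan=[0,0,0.4,0,0,0,0,0,0,0,0,0],
)

```text
clock: 35.38
eef_pos: [0.5674, 0.0463, 0.1181]
tool_rot: [0.203, 0.979, 0.0, 0.001]
ft_force: [-3.9, -0.8, 11.6]
grip_width: 0.0001
```

```bash
python3 q.py
```

```text
t 35.38 tcpC mm [5.710e+01 1.000e-01 1.181e+02] F_C [-3.3 -2.3 11.6] tool x in C [-1.    -0.    -0.002] z [ 0.002  0.001 -1.   ] w 0.1 j6 0.49
knob [5.41e+01 1.00e-01 1.25e+02] [np.float64(138.4867), np.float64(9.9664), array([0.0585, 0.1004]), np.float64(-0.1413)]
```

play_rows(
  plan=[0,0,0.6,0,0,0,0,0,0,0,0,0],
)

```text
clock: 35.62
eef_pos: [0.5671, 0.0463, 0.1157]
tool_rot: [0.203, 0.979, 0.0, 0.0]
ft_force: [-0.7, -0.1, 0.3]
grip_width: 0.0001
```

play_rows(
  plan=[0,0,0.6,0,0,0,0,0,0,0,0,0],
)

```text
clock: 35.88
eef_pos: [0.5666, 0.0462, 0.1142]
tool_rot: [0.203, 0.979, -0.0, -0.001]
ft_force: [-0.1, -0.2, -0.1]
grip_width: 0.0001
```

play_rows(
  plan=[0,0,0.6,0,0,0,0,0,0,0,0,0],
)

```text
clock: 36.12
eef_pos: [0.5668, 0.0463, 0.114]
tool_rot: [0.203, 0.979, -0.0, -0.0]
ft_force: [-0.0, -0.5, -0.2]
grip_width: -0.0001
```

play_rows(
  plan=[0,0,-10,0,0,0,-5,0,-20,0,0,0,-20,0,-30,0,0,0,-20,0,-25,0,0,0,0,0,0,0,0,0,0,0,0,0,0,0],
)

```text
clock: 36.88
eef_pos: [0.6073, 0.0285, 0.1985]
tool_rot: [0.203, 0.979, -0.0, -0.001]
ft_force: [-0.2, -0.2, 0.5]
grip_width: 0.0002
```

```bash
python3 look2.py 26 60 93
python3 - <<'E'
from h import *
c=pickle.load(open("w26.pkl","rb"))
p=heights(c,-.09,.12,-.05,.05);p=p[p[:,2]<.13]
b=p[(abs(p[:,1])<.012)&(abs(p[:,1])>.006)]
print(' '.join(f"{k}:{np.percentile(b[s,2]*1e3,50).round(1)}" for k in range(40,84) for s in [(b[:,0]*1e3>=k)&(b[:,0]*1e3<k+1)] if s.sum()>2))
b=p[(abs(p[:,1])<.0178)&(abs(p[:,1])>.0142)]
print("bar",' '.join(f"{k}:{np.percentile(b[s,2]*1e3,50).round(1)}" for k in range(48,70) for s in [(b[:,0]*1e3>=k)&(b[:,0]*1e3<k+1)] if s.sum()>2))
s=(abs(p[:,1])<.008)&(p[:,0]<-.025)&(p[:,0]>-.065);print(s.sum());f=np.polyfit(p[s,0],p[s,2],1);print("handle slope",np.degrees(np.arctan(f[0])))
f=c["frame"];cv2.imwrite("pics/w26z.png",cv2.resize(f[40:260,150:360],None,fx=3.6,fy=2.7,interpolation=cv2.INTER_CUBIC))
E
```

```text
t 36.88 tcpC mm [100.8  -0.3 198.5] F_C [-0.1 -0.3  0.5] tool x in C [-1.    -0.     0.002] z [-0.002 -0.001 -1.   ] w 0.2 j6 0.46
knob cam [58.9 -0.3 94.7] 322 ik [np.float64(182.3621), np.float64(-8.1765), array([0.0553, 0.0685]), np.float64(-0.9809)]
40:66.7 41:66.3 42:66.3 43:67.0 44:66.3 45:67.0 46:69.0 47:71.1 48:73.8 49:74.3 50:75.7 51:78.1 52:78.6 53:77.9 54:77.2 55:77.1 56:77.5 57:72.2 58:98.9 59:67.7 60:67.7 61:67.7 62:67.0 63:67.2 64:67.0 65:70.1 66:71.8 67:72.1 68:71.6 69:71.6 70:72.0 71:71.3 72:66.9 73:67.0 74:66.5 75:66.4 76:66.9 77:67.0 78:67.0 79:66.9 80:66.8 81:66.7 82:66.2 83:66.0
bar 48:68.9 49:66.9 50:67.2 51:71.0 52:71.0 53:71.0 54:71.7 55:72.0 56:72.0 57:71.7 59:65.7 60:66.0 61:66.0 62:66.4 63:66.2 64:65.9 65:66.1 66:65.6 67:66.1 68:65.9 69:66.0
811
handle slope 8.2684290686205
```

View pics/w26z.png

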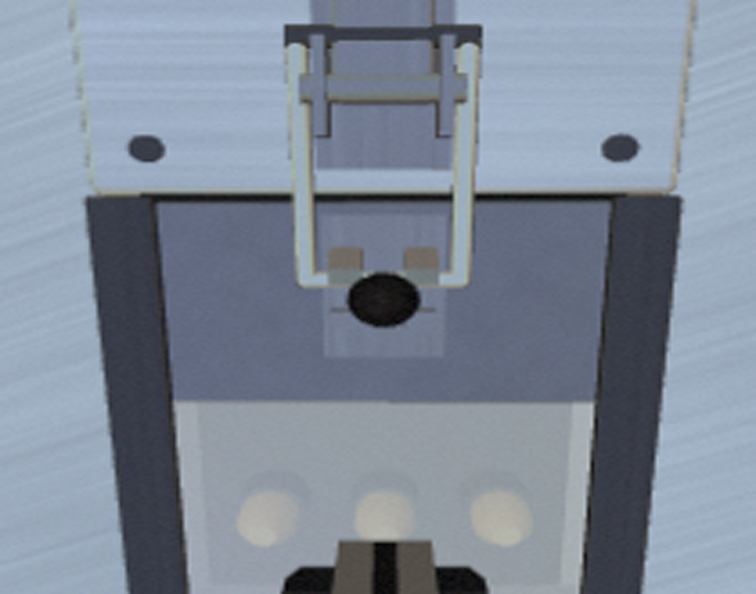

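View pics/s26.png

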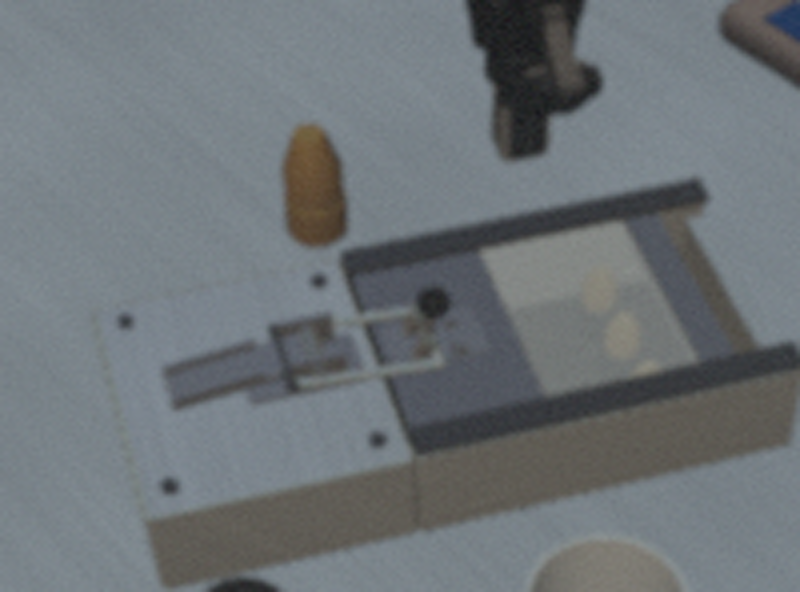

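Run:
```python
from workcell import bot
print(bot.job_done())
```

```text
the job is handed in; nothing more can be done
None
```

The latch is shut and the lid is pulled tight on its seal. I handed the job in at about 37 s with the robot touching nothing. Not everything went cleanly.

**What I did:** I pinched the ball knob, fed the bar into the keeper's notch and drew it under the hook lip. After letting go, I pushed the lever over with closed fingertips until it passed dead centre, and pressed it onto its stop.

**Last checks:**
- **Lever:** the handle is 8.3° below level, which is the shut stop.
- **Bar:** it sits about 3 mm over the lid top, under the hook posts, and about 10 mm short of notch_shut.
- **Lid:** it has moved about 6 mm, which I estimate at 4 mm of seal squeeze. I could not read the squeeze directly.
- **Forces:** the wrist force between moves peaked at about 4 N while swinging the lever and 9 N pressing it down. While the loop was being hooked it stayed under about 4 N. I did not see values during a move.
- **Bystanders:** the nozzle and jar are where they started. The last detector call missed the cup, but it looks unmoved in the pictures.

**What went wrong:**
- **First grip:** the ball slipped out and the lever swung over to nearly shut with nothing hooked. I took the knob again and brought it back. The second grip also crept, so I took a third, deeper one before hooking.
- **First latching:** the bar hung high on the lip after the lever shut, about 9 mm over the lid instead of 2.5. I pressed the knob down from above; it held at 12 N and then slid down to its seat on the next small step. So the final seating came after the lever was already shut.

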